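# Charge the lapping machine and set its feed valve

### The arm

A 7-joint arm with a two-finger parallel gripper is mounted at the origin on the work surface. World frame = base frame: x ahead of the robot, y to its left, z up, the work surface at z = 0. Lengths are in m, angles in rad, forces in N, time in s.
With the tool pointing down it reaches from about 0.35 to 0.9 m from the base axis. Payload 8.1 kg.
Tool frame: the origin (TCP) lies midway between the tips of the shut fingers; the grasp point (between the pads) lies 19 mm behind it; x points along the fingers, z is the direction in which the jaws open and shut, and the axes are right-handed (so a half turn about x gives the same grasp; the last joint's range is limited). The gripper opens to 92 mm and grips with 3 to 60 N. Pads are 19 mm wide; open, the fingers measure 130 mm over their backs; the gripper's body (75 mm by 190 mm) begins 47 mm behind the grasp point.
Start: joints at [1.203, 0.434, 0.025, 1.573, -0.012, 1.134, -0.075], TCP at [0.164, -0.603, 0.227] pointing down, gripper open.
Joint ranges: [-2.62, 2.62], [-0.44, 2.09], [-1.27, 1.32], [0.08, 2.57], [-1.32, 4.46], [0.12, 2], [-2.74, 2.74]. Speed limits (rad/s): [2.22, 2.22, 3.01, 3.01, 3.14, 3.14, 3.14].

### API

Orientations are given as a rotation vector (axis times angle).
In Python, from cell import arm gives the robot as it stands. The module is installed in compiled form; this text tells all that it offers.
- The arm moves only by the tool move_arm, never from a script. Its argument "steps" is text: rows parted by semicolons, each of 5 numbers parted by spaces: the shift along the tool's x, y, z in m, then the turn about the tool's x in rad, then the closure in counts, from 0 (fully open) to 255 (shut). A call has 1 to 10 rows; each row is the pose to reach, as a shift and turn from the pose commanded when the call began, along the tool's axes at that moment; what a row does not reach only later rows make up. A row lasts 1/12 s, in which the tool goes at most 41.7 mm and 7.16 degrees, less where a joint would pass 70% of its speed; a pose out of reach is approached as far as the arm can. A call with a gripper value outside its range is refused whole. The fingers move at their own pace and stop on an object; "squeeze" is the grip in N (left out, the last holds). Time passes only in rows, so rows that repeat a pose let the fingers close. It gives the time, the measured TCP pose, the force and the opening at its end, in the units of the state.
- arm.observe(): the state, without advancing time (a new reading comes with each control period).
- arm.get_image(name): name is "scene" or "top" or "wrist"; returns a dict with "img" (480x640x3 uint8, blue, green, red), "z_map" (480x640 float32, m along the optical axis (not along the pixel's ray), 0 where there is no reading), "vfov" (degrees; the focal length in pixels is half the picture's height over the tangent of half this angle, whatever the lens; pixels are square), "cx", "cy" (the principal point, pixels), "k1" (the pictures are not rectified: a ray, as slopes to the right and down, at radius r is drawn at 1 + k1 r^2 times it, then the intrinsics apply), "extrinsics" (4x4, takes a point from camera to world coordinates). Camera axes: x right, y up, looking along -z (the intrinsics and any distortion apply to the point x, -y, -z); pixel columns grow to the right and rows downward; lengths in m; the calibration is good to about 2 mm. A picture is of the moment at which its call begins.
- arm.sign_off(): hands the job in, once; it reports no verdict.
The state is a dict: "clock": time; "joints": joint angles; "dq": joint speeds; "joint_efforts": joint torques, N m; "position": TCP position; "ee_rot": TCP orientation; "force": force on the tool from outside, world axes, zero at the start; "ft_torque": the same for the moment, N m; "width": opening from 0.0 (shut) to 1.0 (fully open).
Only numpy, scipy, OpenCV 4.12 (cv2) and the standard library are available. Lean on these libraries where they do the work, as an engineer would, in place of code of your own. Each camera call takes 0.05 s, during which the arm holds its last target.

### The job

Get the lapping machine ready for a run: first turn the feed valve fully shut; with it shut, tip all the pellets from the cup into the hopper and stand every specimen holder upright on the lap inside its rim; only when all of that is loaded, open the valve until its bar points at the index tab. Put the empty cup back upright on its rubber pad at any time after pouring, and leave the bottle and the jar where they are.

Things in the scene. Friction and masses are not known exactly. Their poses are not given: they have to be found in the camera images.
- machine: the lapping machine, fixed: a cream deck 200 mm (its x) by 520 mm (its y), 40 mm high, carrying from its -y end to its +y end the round lap, the feed valve and the square hopper, with a copper pipe along its y between them. Origin: centre of the underside, z up. Nothing on it stands higher than 145 mm.
- lap (a point): centre of the upper face of the lap, a round brass plate (56 mm above the table) inside an aluminium rim of inner radius 88 mm and outer radius 94 mm that stands 30 mm above the plate. Axes as the machine's.
- hopper (a point): centre of the inner floor of the hopper (75 mm above the table): an open steel box, 130 x 130 mm inside along the machine's x and y, walls 5 mm thick and 70 mm high above that floor (rim 145 mm above the table).
- valve (a joint): angle of the feed valve's handle in rad: 0 = fully shut (against its stop; the bar lies across the pipe, along the machine's x); grows counter-clockwise seen from above to 1.57 = fully open (bar along the pipe, against the other stop). Turns stiffly (0.12 N m) and stays where it is left.
- valve_bar (a point): centre of the valve's handle, 112 mm above the table: a steel bar 80 mm long (this point's x), 14 mm wide (y), 28 mm high, pointed nose at its +x end, turning about the vertical through this point. Below it a fixed white dial plate of 54 mm radius, its top 26 mm below this point, with ticks every 15 degrees. At the bar's height there is 80 mm of free space around the axis.
- index: the index tab, fixed: a small dark steel clip, 16 x 8 mm, 7 mm high, on the edge of the valve's dial plate, that marks the wanted opening. Origin on the valve's axis at the dial's top; its x axis points from the axis to the tab (53 mm out). The wanted opening is reached when the bar's nose points over the tab (0.45 to 1.05 rad of valve angle).
- pad: flat black rubber pad, 150 x 150 x 6 mm, fixed on the table: the cup's place. Origin: centre of the underside.
- cup: open cylindrical aluminium cup, 64 mm outside diameter, 90 mm high, wall 4 mm, floor 5 mm, about 0.12 kg, with the pellets inside; it starts upright on the pad. Origin: centre of the underside, z towards the mouth.
- pellet1: ceramic grinding pellet, white cylinder 19 mm across and 20 mm high, 15 g, starts in the cup. Origin: centre of one flat end.
- pellet2: ceramic grinding pellet, white cylinder 19 mm across and 20 mm high, 15 g, starts in the cup. Origin: centre of one flat end.
- pellet3: ceramic grinding pellet, white cylinder 19 mm across and 20 mm high, 15 g, starts in the cup. Origin: centre of one flat end.
- pellet4: ceramic grinding pellet, white cylinder 19 mm across and 20 mm high, 15 g, starts in the cup; None if absent (4 to 6 pellets in all). Origin: centre of one flat end.
- pellet5: ceramic grinding pellet, white cylinder 19 mm across and 20 mm high, 15 g, starts in the cup; None if absent (4 to 6 pellets in all). Origin: centre of one flat end.
- pellet6: ceramic grinding pellet, white cylinder 19 mm across and 20 mm high, 15 g, starts in the cup; None if absent (4 to 6 pellets in all). Origin: centre of one flat end.
- holder1: specimen holder, steel: disc 48 mm across and 28 mm high with a central upright stem 20 mm across on top, 92 mm high in all, about 0.35 kg; starts upright on the table; None if absent (2 to 4 are present). Origin: centre of the underside, z along the stem.
- holder2: specimen holder, steel: disc 48 mm across and 28 mm high with a central upright stem 20 mm across on top, 92 mm high in all, about 0.35 kg; starts upright on the table; None if absent (2 to 4 are present). Origin: centre of the underside, z along the stem.
- holder3: specimen holder, steel: disc 48 mm across and 28 mm high with a central upright stem 20 mm across on top, 92 mm high in all, about 0.35 kg; starts upright on the table; None if absent (2 to 4 are present). Origin: centre of the underside, z along the stem.
- holder4: specimen holder, steel: disc 48 mm across and 28 mm high with a central upright stem 20 mm across on top, 92 mm high in all, about 0.35 kg; starts upright on the table; None if absent (2 to 4 are present). Origin: centre of the underside, z along the stem.
- bottle: bystander: amber bottle, 54 mm across, 130 mm high, standing among the holders. Origin: centre of the underside.
- jar: bystander: white jar with steel cap, 58 mm across, 80 mm high, standing among the holders. Origin: centre of the underside.

How it is judged:
By the outcome, as a careful person would: the job done as asked, in the order asked, and still so for the second after the job is handed in, with the robot touching nothing.
Of holder1, holder2, holder3, holder4 only 2 to 4 are there at a start; the rules pass over those that are not, and their reading is None.
Of pellet4, pellet5, pellet6 only 1 to 3 are there at a start; the rules pass over those that are not, and their reading is None.
At some moment in a run one of holder1, holder2, holder3, holder4 may be knocked a few centimetres aside while the robot is not near it.
It also fails if it takes over 210 s, if anything falls off the work surface, if the arm or the gripper's body presses on something with over 40 N, if the wrist force passes 120 N, or if a joint passes its speed limit or range.

## Working session

There is one attempt and no reset: what is moved stays moved. The work goes in short steps, Python scripts to look and compute and a tool call to move; the robot and the scene stay as the last step left them, time stands still between calls to the robot, and variables do not carry over. Pictures are saved under pics/ and viewed, and the job is handed in when it is done.

Besides the shell and the picture viewer there is one more tool, called in YAML: its name, and indented under it one key for each argument. move_arm: Moves the arm, as the interface text tells. Its arguments: {"type":"object","properties":{"steps":{"type":"string"},"squeeze":{"type":"number"}},"required":["steps"]}

```bash
mkdir -p pics
cat > h.py <<'E'
import numpy as np, cv2
from scipy.spatial.transform import Rotation as R
from cell import arm
def shot(name,fn):
    d=arm.get_image(name); cv2.imwrite('pics/'+fn+'.png',d['img']); np.savez('last_%s.npz'%name,**d); return d
def K(d):
    f=240/np.tan(np.radians(float(d['vfov']))/2)
    return np.array([[f,0,float(d['cx'])],[0,f,float(d['cy'])],[0,0,1]])
def ray(d,u,v):
    # returns origin, dir (scaled so that z_cam depth=1)
    k=float(d['k1'])
    p=cv2.undistortPoints(np.array([[[u,v]]],float),K(d),np.array([k,0,0,0,0.]))[0,0]
    E=d['extrinsics']; return E[:3,3],E[:3,:3]@np.array([p[0],-p[1],-1])
def plane(d,u,v,z):
    o,r=ray(d,u,v); return o+r*(z-o[2])/r[2]
def cloud(d):
    k=float(d['k1']);uu,vv=np.meshgrid(np.arange(640.),np.arange(480.))
    p=cv2.undistortPoints(np.stack([uu,vv],-1).reshape(-1,1,2),K(d),np.array([k,0,0,0,0.])).reshape(480,640,2)
    z=d['z_map'][...,None]; c=np.concatenate([p[...,:1]*z,-p[...,1:]*z,-z],-1)
    E=d['extrinsics']; P=c@E[:3,:3].T+E[:3,3]; P[d['z_map']<=0]=np.nan; return P
def proj(d,X):
    E=d['extrinsics']; c=E[:3,:3].T@(np.array(X)-E[:3,3]); s=np.array([c[0]/-c[2],-c[1]/-c[2]])
    s=s*(1+float(d['k1'])*(s@s)); k=K(d); return k[0,0]*s[0]+k[0,2],k[1,1]*s[1]+k[1,2]
def tool(p,ps=None):
    s=arm.observe(); M=R.from_rotvec(s['ee_rot']).as_matrix()
    return M.T@(np.array(p)-s['position'])
E
python3 - <<'E'
from h import *
for n in ['scene','top','wrist']:
    d=shot(n,n+'0'); print(n,d['vfov'],d['cx'],d['cy'],d['k1']); print(d['extrinsics'].round(3))
s=arm.observe(); print(s); print(R.from_rotvec(s['ee_rot']).as_matrix().round(3))
E
```

```text
scene 53.339549698868225 312.6897271306896 242.97664199638243 -0.05004711485352131
[[-0.813 -0.363  0.455  0.908]
 [ 0.582 -0.522  0.624  0.576]
 [ 0.011  0.772  0.636  0.683]
 [ 0.     0.     0.     1.   ]]
top 47.59798145946035 315.2264350469021 246.37511618792965 0.05538897905525697
[[-0.007  0.99  -0.14   0.365]
 [-1.    -0.005  0.013  0.03 ]
 [ 0.013  0.14   0.99   1.132]
 [ 0.     0.     0.     1.   ]]
wrist 59.76190321859365 322.02257033620356 239.6593190017558 -0.06744065449984957
[[ 0.261  0.926  0.271  0.237]
 [-0.965  0.251  0.072 -0.584]
 [-0.002 -0.28   0.96   0.383]
 [ 0.     0.     0.     1.   ]]
{'clock': 0.15, 'joints': array([ 1.20337591,  0.43508262,  0.02496185,  1.57384389, -0.01159345,
        1.13397915, -0.07512385]), 'dq': array([ 0.00085383, -0.00243661,  0.00040431, -0.00246268,  0.00142928,
       -0.00035369, -0.00046343]), 'joint_efforts': array([ 1.94919892e-03, -6.68264794e+01,  9.85929742e-01, -3.14695108e+01,
       -6.04360295e-02,  3.94790957e-02,  1.71520846e-04]), 'position': array([ 0.16345215, -0.60287472,  0.22612997]), 'ee_rot': array([ 1.01265618,  1.32389676, -1.01162273]), 'force': array([-0.27421123,  0.19144139, -0.65410688]), 'ft_torque': array([ 0.00754469, -0.00201374, -0.00517685]), 'width': 0.998666181423749}
[[-0.     0.965  0.262]
 [ 0.001  0.262 -0.965]
 [-1.    -0.    -0.001]]
```

View pics/top0.png

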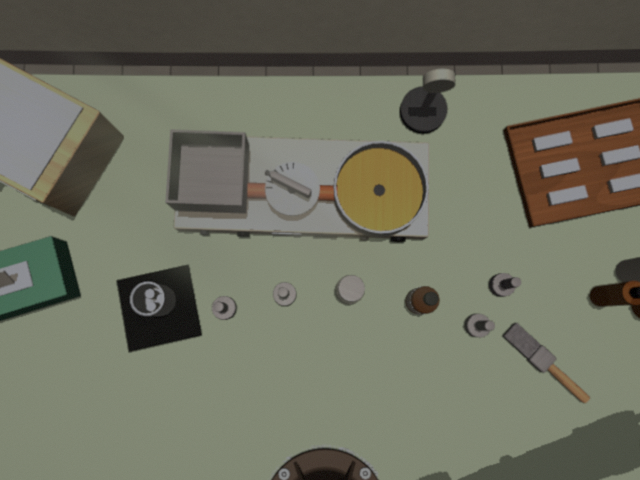

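View pics/scene0.png

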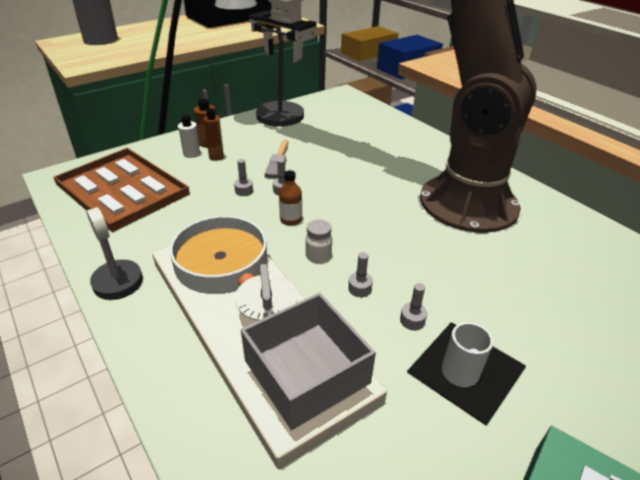

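Run:
```python
from h import *
a=cv2.imread('pics/top0.png'); cv2.imwrite('pics/z1.png',cv2.resize(a[120:250,160:440],(784,364),interpolation=cv2.INTER_CUBIC))
b=cv2.imread('pics/scene0.png'); cv2.imwrite('pics/z2.png',cv2.resize(b[240:350,180:340],(800,550),interpolation=cv2.INTER_CUBIC))
d=dict(np.load('last_top.npz')); P=cloud(d)
for n,u,v in [('lapc',390,205),('hopfloor',210,180),('jar',350,285),('bottle',432,298),('h1',219,307),('h2',284,292),('h3',513,283),('h4',487,325),('pad',185,330),('table',300,380),('deck',250,225),('h3disc',500,285),('valve',290,185)]: print(n,P[v,u].round(3))
```

```text
lapc [ 0.601 -0.137  0.054]
hopfloor [0.649 0.223 0.075]
jar [ 0.438 -0.051  0.081]
bottle [ 0.41  -0.197  0.131]
h1 [0.397 0.199 0.091]
h2 [0.425 0.076 0.088]
h3 [ 0.44  -0.361  0.091]
h4 [ 0.361 -0.307  0.094]
pad [0.354 0.279 0.009]
table [ 0.252  0.047 -0.003]
deck [0.564 0.148 0.037]
h3disc [ 0.44  -0.358  0.03 ]
valve [0.625 0.063 0.127]
```

View pics/z1.png

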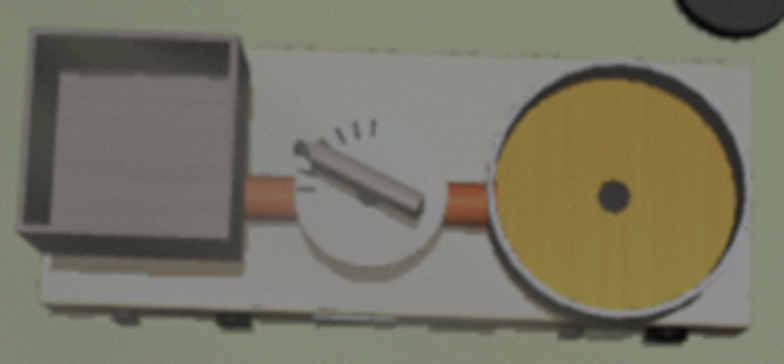

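View pics/z2.png

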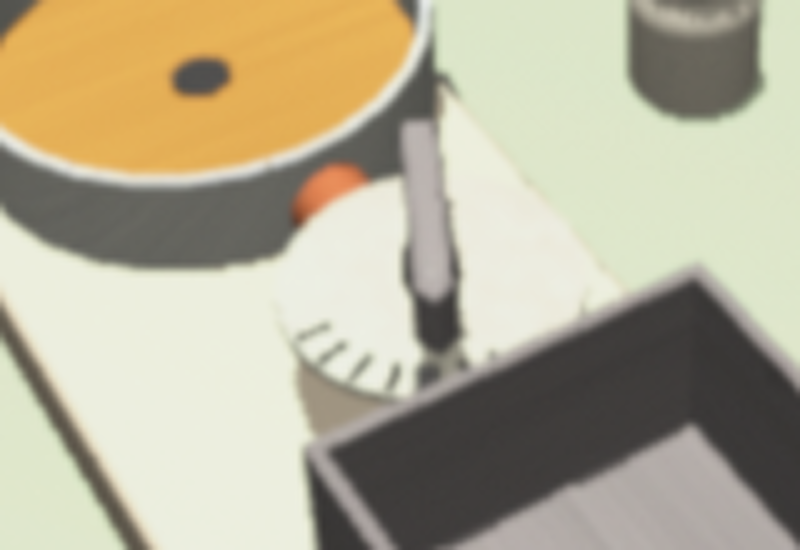

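Run:
```python
from h import *
d=dict(np.load('last_top.npz')); P=cloud(d); I=d['img']
hsv=cv2.cvtColor(I,cv2.COLOR_BGR2HSV)
reg=np.zeros((480,640),bool); reg[125:245,160:440]=1
m=reg&(P[...,2]>0.033)&(P[...,2]<0.046)
Q=P[m][:,:2]; r=cv2.minAreaRect((Q*1000).astype(np.float32)); print('deck',r)
# lap: brass
b=reg&(hsv[...,1]>120)&(hsv[...,0]>12)&(hsv[...,0]<32)
c=max(cv2.findContours(b.astype(np.uint8),0,1)[0],key=cv2.contourArea); M=cv2.moments(c)
(uc,vc),rr=cv2.minEnclosingCircle(c); print('lap brass',uc,vc,plane(d,uc,vc,.056).round(4), rr)
# spot
dk=reg&(hsv[...,2]<110); s=dk[180:202,368:392]; ys,xs=np.nonzero(s); print('spot',plane(d,368+xs.mean(),180+ys.mean(),.056).round(4),len(xs))
# rim depth
rm=reg&(P[...,2]>0.078)&(P[...,2]<0.095)&(np.arange(640)[None]>325)
print('rim',[np.round(x,1) for x in cv2.minEnclosingCircle((P[rm][:,:2]*1000).astype(np.float32))])
hm=reg&(P[...,2]>0.138)&(np.arange(640)[None]<255); print('hop rim',cv2.minAreaRect((P[hm][:,:2]*1000).astype(np.float32)))
vb=reg&(P[...,2]>0.117)&(np.arange(640)[None]>260)&(np.arange(640)[None]<320); V=P[vb]; print('bar',len(V),cv2.minAreaRect((V[:,:2]*1000).astype(np.float32)),V[:,2].mean(), V[:,:2].mean(0))
dl=reg&(P[...,2]>0.082)&(P[...,2]<0.090)&(np.arange(640)[None]>260)&(np.arange(640)[None]<325);print('dial',cv2.minEnclosingCircle((P[dl][:,:2]*1000).astype(np.float32)))
# objects above z>.02 on table
o=(P[...,2]>0.02); o[:265]=0; o[450:]=0
n,L,st,ce=cv2.connectedComponentsWithStats(o.astype(np.uint8))
for i in range(1,n):
    if st[i,4]>60:
        Z=P[L==i]; zt=np.nanmax(Z[:,2]); t=Z[Z[:,2]>zt-.015]; print(st[i],zt.round(3),((t.min(0)+t.max(0))/2).round(3), t.mean(0).round(3),np.ptp(t,axis=0).round(3))
```

```text
deck ((644.3319091796875, 40.518768310546875), (519.8159790039062, 208.94041442871094), 87.85100555419922)
lap brass 379.5 189.0 [ 0.6339 -0.1159  0.056 ] 43.40804672241211
spot [ 0.6323 -0.1143  0.056 ] 115
rim [array([ 632.5, -114.3]), np.float64(94.4)]
hop rim ((655.486328125, 219.54278564453125), (141.964599609375, 142.41725158691406), 87.69074249267578)
bar 345 ((629.9486083984375, 63.261497497558594), (86.03429412841797, 14.468191146850586), 62.12015914916992) 0.12464118005903725 [0.62913731 0.06291815]
dial ((631.0787963867188, 64.3421859741211), 58.389556884765625)
[   0  265   78   54 3185] 0.125 [0.464 0.589 0.117] [0.464 0.588 0.117] [0.01  0.01  0.015]
[ 594  265   46   48 1314] 0.148 [ 0.419 -0.562  0.141] [ 0.419 -0.561  0.14 ] [0.02  0.009 0.015]
[491 273  30  23 492] 0.096 [ 0.443 -0.366  0.089] [ 0.442 -0.365  0.091] [0.018 0.019 0.015]
[335 275  30  29 678] 0.085 [ 0.432 -0.053  0.077] [ 0.432 -0.053  0.079] [0.05  0.05  0.014]
[ 130  282   45   34 1096] 0.1 [0.415 0.334 0.093] [0.415 0.334 0.094] [0.06  0.064 0.015]
[273 282  24  24 435] 0.095 [0.426 0.078 0.089] [0.425 0.078 0.091] [0.018 0.019 0.013]
[406 286  34  29 744] 0.134 [ 0.409 -0.196  0.128] [ 0.41  -0.195  0.129] [0.024 0.023 0.013]
[211 296  26  24 463] 0.096 [0.399 0.2   0.089] [0.399 0.2   0.09 ] [0.019 0.021 0.014]
[467 313  28  24 485] 0.096 [ 0.361 -0.312  0.088] [ 0.361 -0.311  0.091] [0.019 0.018 0.015]
[532 347  24  23 141] 0.025 [ 0.295 -0.438  0.023] [ 0.294 -0.437  0.021] [0.043 0.045 0.005]
```

```bash
cat >> h.py <<'E'
def go(x,y,z,jaw=None):
    "print shift to TCP target xyz and jaw azimuth deg (mod 180); note z is TCP"
    s=arm.observe(); M=R.from_rotvec(s['ee_rot']).as_matrix(); t=M.T@(np.array([x,y,z])-s['position'])
    a=np.degrees(np.arctan2(M[1,2],M[0,2])); tr=0
    if jaw is not None:
        dd=(jaw-a+90)%180-90; tr=-np.radians(dd)
    print('pos',s['position'].round(4),'jaw %.1f'%a,'q1 %.2f q7 %.2f'%(s['joints'][0],s['joints'][6]),'F',s['force'].round(1),'w %.3f'%s['width'],'t %.1f'%s['clock'])
    print('SHIFT %.4f %.4f %.4f turn %.3f'%(*t,tr))
E
python3 -c "
from h import *
go(.630,.0635,.2,152.1)"
```

```text
pos [ 0.1635 -0.6029  0.2261] jaw -74.8 q1 1.20 q7 -0.08 F [-0.3  0.2 -0.7] w 0.999 t 0.1
SHIFT 0.0267 0.6247 -0.5211 turn -0.819
```

move_arm:
  steps: "0 .31 -.26 -.4 90;0 .31 -.26 -.4 90;0 .31 -.26 -.4 90;0 .31 -.26 -.4 90;0 .31 -.26 -.4 90;0 .31 -.26 -.4 90;0 .31 -.26 -.4 90;0 .31 -.26 -.4 90;0 .31 -.26 -.4 90;0 .31 -.26 -.4 90"
  squeeze: 20

```text
clock: 0.98
position: [0.3965, -0.2676, 0.2269]
ee_rot: [0.706, 1.453, -0.704]
force: [0.5, -0.6, -1.4]
width: 0.651
```

```bash
python3 -c "
from h import *
go(.630,.0635,.2,152.1)
print(arm.observe()['joints'].round(2))"
```

```text
pos [ 0.3965 -0.2676  0.2269] jaw -51.8 q1 0.71 q7 -0.49 F [ 0.5 -0.6 -1.4] w 0.651 t 1.0
SHIFT 0.0272 0.3883 -0.1154 turn -0.416
[ 0.71  0.21 -0.27  1.9   0.06  1.03 -0.49]
```

move_arm:
  steps: "0.02 .388 -.115 -.416 110;0.02 .388 -.115 -.416 110;0.02 .388 -.115 -.416 110;0.02 .388 -.115 -.416 110;0.02 .388 -.115 -.416 110;0.02 .388 -.115 -.416 110;0.02 .388 -.115 -.416 110;0.02 .388 -.115 -.416 110;0.02 .388 -.115 -.416 110;0.02 .388 -.115 -.416 110"

```text
clock: 1.82
position: [0.6303, 0.0626, 0.2062]
ee_rot: [0.384, 1.537, -0.381]
force: [0.5, -0.9, 0.5]
width: 0.572
```

```bash
python3 -c "
from h import *
d=shot('wrist','wrist1')
go(.630,.0635,.11,152.1)"
```

```text
pos [0.6319 0.0683 0.2058] jaw -27.7 q1 0.10 q7 -0.87 F [1.9 4.8 0.8] w 0.567 t 1.9
SHIFT 0.0958 -0.0057 0.0007 turn 0.004
```

View pics/wrist1.png

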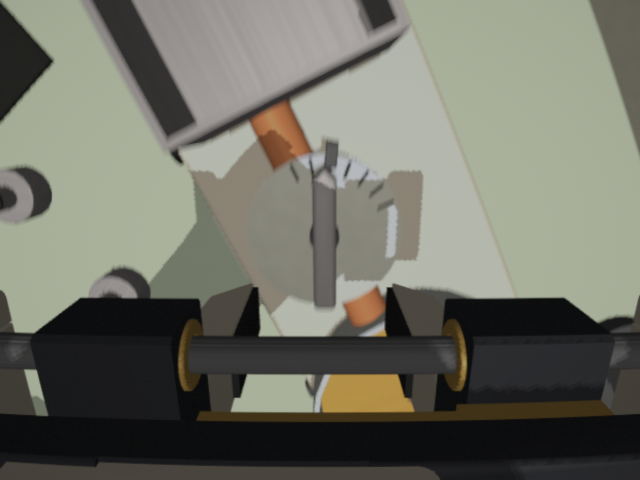

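```bash
python3 -c "
from h import *
d=dict(np.load('last_wrist.npz'))
n=plane(d,324,172,.12);t=plane(d,324,305,.126);tab=plane(d,331,150,.093); c=plane(d,324,236,.098)
ax=(n+t)/2
# dial ellipse
I=d['img'];hsv=cv2.cvtColor(I,cv2.COLOR_BGR2HSV)
print(n,t,'mid',ax,'hub',c,'tab',tab)
a=lambda v:np.degrees(np.arctan2(v[1],v[0]))
print('bar',a(n-t),'tab',a(tab-ax),np.linalg.norm(tab[:2]-ax[:2]),a(tab-c),np.linalg.norm((tab-c)[:2]))
P=cloud(d); 
V=P[P[...,2]>0.117]; V=V[(abs(V[:,0]-.63)<.05)&(abs(V[:,1]-.064)<.05)&(V[:,2]<.135)]; print(cv2.minAreaRect((V[:,:2]*1000).astype(np.float32)))
for u,v in [(331,148),(330,155),(300,250)]: print(P[v,u])
"
```

```text
[0.65308737 0.10210541 0.12      ] [0.6149725  0.03013823 0.126     ] mid [0.63402993 0.06612182 0.123     ] hub [0.63220026 0.06249266 0.098     ] tab [0.66210266 0.10941729 0.093     ]
bar 62.09365396569503 tab 57.04068435146339 0.05160015446764263 57.492962148606104 0.05564238256009972
((632.6868286132812, 63.42372131347656), (87.24821472167969, 14.639991760253906), 62.5479850769043)
[0.66267052 0.11045542 0.09192218]
[0.66005896 0.10686398 0.09220551]
[0.61098676 0.05817909 0.0852149 ]
```

move_arm:
  steps: "0.108 -.004 0 0 110;0.108 -.004 0 0 110;0.108 -.004 0 0 110;0.108 -.004 0 0 110;0.108 -.004 0 0 255;0.108 -.004 0 0 255;0.108 -.004 0 0 255;0.108 -.004 0 0 255;0.108 -.004 0 0 255;0.108 -.004 0 0 255"
  squeeze: 30

```text
clock: 2.7
position: [0.6278, 0.0552, 0.0998]
ee_rot: [0.385, 1.535, -0.384]
force: [0.1, 0.3, 0.5]
width: 0.181
```

```bash
python3 -c "
from h import *
go(.632,.064,.098,152.1); print(arm.observe()['ft_torque'])"
```

```text
pos [0.6278 0.0552 0.0998] jaw -28.1 q1 0.10 q7 -0.91 F [0.1 0.3 0.5] w 0.181 t 2.7
SHIFT 0.0018 0.0097 -0.0005 turn -0.003
[-0.04678487 -0.01336107 -0.03890087]
```

move_arm:
  steps: "0 0 0 0 180;0 0 0 0 180;0 .009 0 0 180;0 .009 0 0 180;0 .009 0 0 255;0 .009 0 0 255;0 .009 0 0 255;0 .009 0 0 255"

```text
clock: 3.37
position: [0.6317, 0.063, 0.0986]
ee_rot: [0.384, 1.536, -0.384]
force: [1.6, 1.1, -1.9]
width: 0.148
```

```bash
python3 -c "
from h import *
go(.632,.064,.098,152.1); print(arm.observe()['ft_torque'])"
```

```text
pos [0.6317 0.063  0.0986] jaw -28.1 q1 0.08 q7 -0.92 F [ 1.6  1.1 -1.9] w 0.148 t 3.4
SHIFT 0.0006 0.0010 -0.0002 turn -0.003
[ 0.12148298 -0.43707508  0.11515964]
```

Now turn toward shut (clockwise = tool +). About 1.12 rad, beyond for the stop.

move_arm:
  steps: "0 0 0 .11 255;0 0 0 .22 255;0 0 0 .33 255;0 0 0 .44 255;0 0 0 .55 255;0 0 0 .66 255;0 0 0 .77 255;0 0 0 .86 255;0 0 0 .92 255;0 0 0 .96 255"

```text
clock: 4.2
position: [0.6334, 0.0605, 0.0986]
ee_rot: [1.123, 1.257, -1.123]
force: [8.8, -5.7, -6.6]
width: 0.154
```

```bash
python3 -c "
from h import *
go(.632,.064,.098,152.1); print(arm.observe()['ft_torque'])"
```

```text
pos [0.6334 0.0605 0.0986] jaw -83.4 q1 -0.08 q7 -1.73 F [ 8.8 -5.7 -6.6] w 0.154 t 4.2
SHIFT 0.0006 -0.0010 -0.0037 turn -0.969
[-1.06551176 -1.60268723  0.1301779 ]
```

move_arm:
  steps: "0 0 0 .05 255;0 0 0 .1 255;0 0 0 .14 255;0 0 0 .16 255;0 0 0 .18 255;0 0 0 .20 255;0 0 0 .2 255"

```text
clock: 4.78
position: [0.6334, 0.06, 0.0986]
ee_rot: [1.268, 1.165, -1.268]
force: [8.5, -6.6, -5.7]
width: 0.151
```

```bash
python3 -c "
from h import *
go(.632,.064,.098,152.1); print(arm.observe()['ft_torque'])"
```

```text
pos [0.6334 0.06   0.0986] jaw -94.7 q1 -0.11 q7 -1.90 F [ 8.5 -6.6 -5.7] w 0.151 t 4.8
SHIFT 0.0006 -0.0017 -0.0039 turn -1.166
[-1.41272881 -1.65376533  0.74927952]
```

move_arm:
  steps: "0 0 0 0 255;0 0 0 0 150;0 0 0 0 130;-.04 0 0 0 110;-.08 0 0 0 110;-.12 0 0 0 110;-.12 0 0 0 110;-.12 0 0 0 110"

```text
clock: 5.45
position: [0.6329, 0.0639, 0.2218]
ee_rot: [1.271, 1.168, -1.262]
force: [0.6, 0.3, -1.0]
width: 0.558
```

```bash
python3 -c "
from h import *
d=shot('wrist','wrist2'); P=cloud(d)
go(.632,.064,.098,152.1)
V=P[(P[...,2]>0.117)&(P[...,2]<.132)]; V=V[(abs(V[:,0]-.63)<.055)&(abs(V[:,1]-.064)<.05)]; print(len(V),cv2.minAreaRect((V[:,:2]*1000).astype(np.float32)))
"
```

```text
pos [0.6316 0.0636 0.2196] jaw -94.5 q1 -0.11 q7 -1.88 F [-0.8 -0.5  0.1] w 0.562 t 5.5
SHIFT 0.1216 0.0002 -0.0004 turn -1.163
2787 ((634.8633422851562, 59.380859375), (14.192551612854004, 86.8238754272461), 87.9451904296875)
```

View pics/wrist2.png

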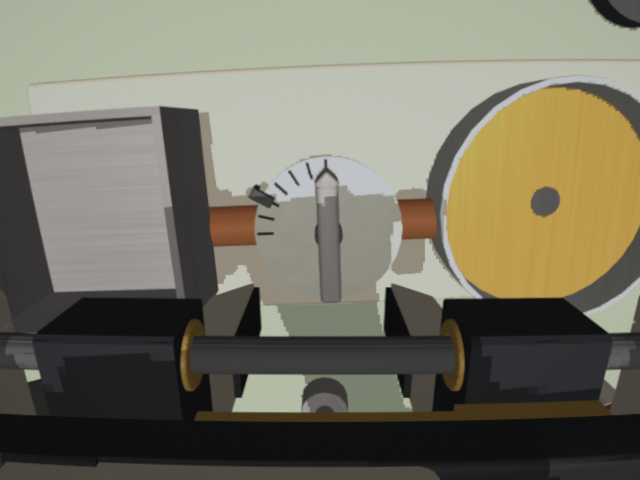

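```bash
python3 -c "
from h import *
go(.415,.334,.2,-92.1)"
```

```text
pos [0.6316 0.0636 0.2196] jaw -94.5 q1 -0.11 q7 -1.88 F [-0.8 -0.5  0.1] w 0.562 t 5.5
SHIFT 0.0194 -0.2373 -0.2525 turn -0.042
```

move_arm:
  steps: "0.02 -.237 -.2525 -.042 0;0.02 -.237 -.2525 -.042 0;0.02 -.237 -.2525 -.042 0;0.02 -.237 -.2525 -.042 0;0.02 -.237 -.2525 -.042 0;0.02 -.237 -.2525 -.042 0;0.02 -.237 -.2525 -.042 0;0.02 -.237 -.2525 -.042 0;0.02 -.237 -.2525 -.042 0;0.02 -.237 -.2525 -.042 0"
  squeeze: 12

```text
clock: 6.33
position: [0.4105, 0.337, 0.1971]
ee_rot: [1.229, 1.198, -1.234]
force: [0.1, 0.0, 0.1]
width: 0.998
```

move_arm:
  steps: "0 0 0 0 0;0 0 0 0 0;0 0 0 0 0"

```text
clock: 6.58
position: [0.4162, 0.3319, 0.1981]
ee_rot: [1.237, 1.189, -1.24]
force: [0.4, 0.1, -0.4]
width: 1.002
```

```bash
python3 -c "
from h import *
d=shot('wrist','wrist3'); d=shot('top','top3'); go(.415,.334,.063,-92.1); print(arm.observe()['joints'].round(2))
P=cloud(d); V=P[(P[...,2]>.085)&(P[...,2]<.105)]; V=V[(abs(V[:,0]-.415)<.05)&(abs(V[:,1]-.334)<.05)]; print(len(V))"
```

```text
pos [0.4162 0.3322 0.1984] jaw -92.3 q1 -0.59 q7 -2.48 F [-0.1  0.3 -0.4] w 1.000 t 6.7
SHIFT 0.1354 -0.0012 -0.0018 turn -0.003
[-0.59  0.33 -0.24  1.82  0.09  1.   -2.48]
93
```

View pics/wrist3.png

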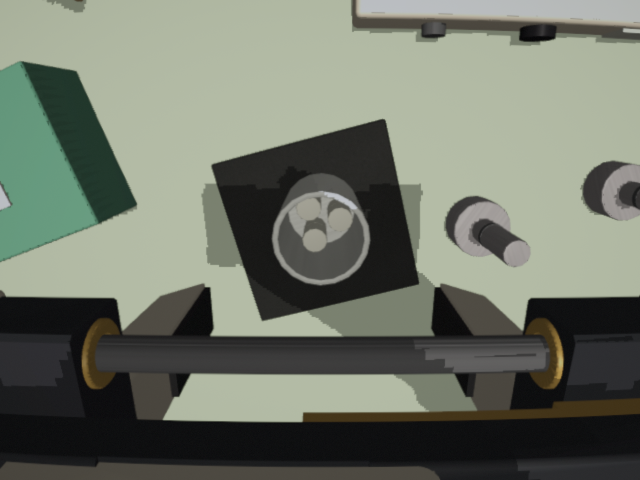

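View pics/top3.png

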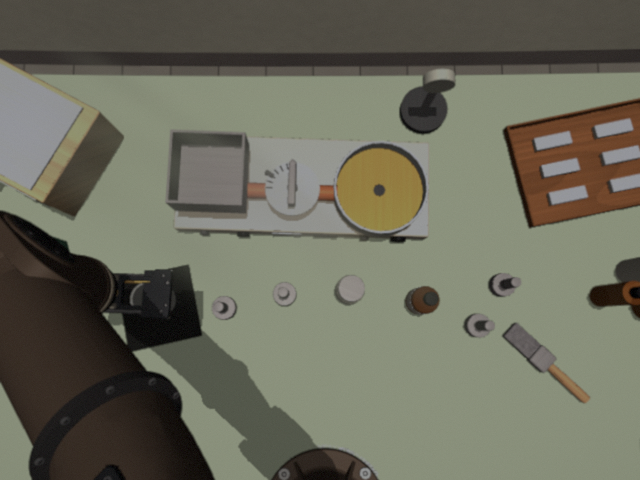

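```bash
python3 -c "
from h import *
d=dict(np.load('last_wrist.npz')); c=plane(d,321,238,.096); print(c, plane(d,274,238,.096),plane(d,369,238,.096))
b=(cv2.cvtColor(d['img'],cv2.COLOR_BGR2GRAY)<45); b[:110]=0;b[325:]=0;b[:,:205]=0;b[:,430:]=0
print(plane(d,213,165,.006),plane(d,384,121,.006),plane(d,417,284,.006),plane(d,263,319,.006))"
```

```text
[0.41769945 0.33213138 0.096     ] [0.41892894 0.36249153 0.096     ] [0.41644551 0.30111837 0.096     ]
[0.45868445 0.42061573 0.006     ] [0.4882657 0.2782967 0.006    ] [0.34508864 0.24839654 0.006     ] [0.31598419 0.39013701 0.006     ]
```

move_arm:
  steps: ".04 0 -.001 0 0;.08 0 -.001 0 0;.12 0 -.001 0 0;.135 0 -.001 0 0;.135 0 -.001 0 0;.135 0 -.001 0 255;.135 0 -.001 0 255;.135 0 -.001 0 255;.135 0 -.001 0 255;.135 0 -.001 0 255"
  squeeze: 12

```text
clock: 7.52
position: [0.416, 0.3347, 0.065]
ee_rot: [1.238, 1.191, -1.235]
force: [-1.0, -1.7, 6.5]
width: 0.704
```

```bash
python3 -c "
from h import *
go(.505,.22,.22,-92.1)"
```

```text
pos [0.416  0.3347 0.065 ] jaw -92.2 q1 -0.62 q7 -2.54 F [-1.  -1.7  6.5] w 0.704 t 7.5
SHIFT -0.1550 0.0935 0.1111 turn -0.001
```

move_arm:
  steps: "-.03 0 0 0 255;-.06 0 0 0 255;-.1 0 0 0 255;-.13 .03 .03 0 255;-.135 .05 .06 0 255;-.135 .07 .09 0 255;-.135 .094 .111 0 255;-.135 .094 .111 0 255;-.135 .094 .111 0 255;-.135 .094 .111 0 255"

```text
clock: 8.35
position: [0.5046, 0.2206, 0.1988]
ee_rot: [1.237, 1.192, -1.237]
force: [-0.3, 0.5, -3.0]
width: 0.705
```

```bash
python3 -c "
from h import *
d=shot('scene','scene4'); d=shot('wrist','wrist4');go(.505,.22,.19,-92.1)"
```

```text
pos [0.504  0.2215 0.1987] jaw -92.0 q1 -0.36 q7 -2.19 F [-1.   0.8 -2.3] w 0.708 t 8.4
SHIFT 0.0087 0.0010 0.0015 turn 0.002
```

View pics/scene4.png

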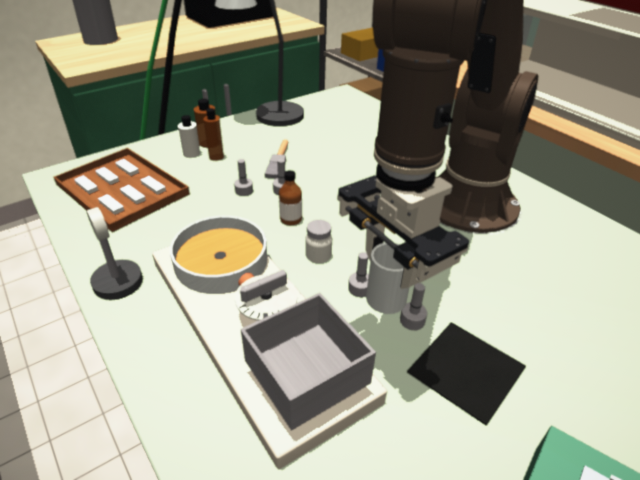

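View pics/wrist4.png

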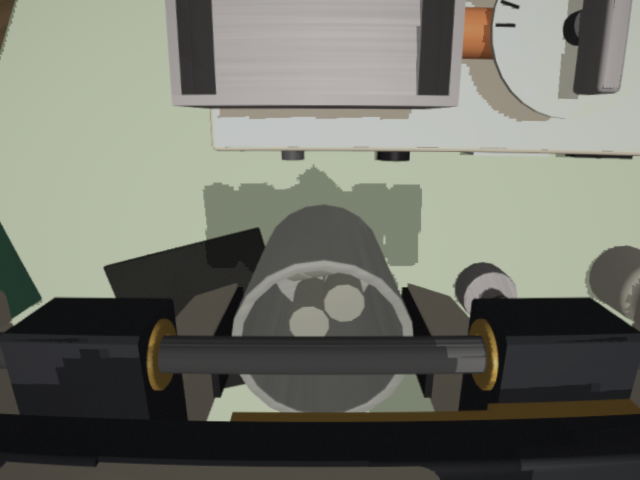

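move_arm:
  steps: ".013 .02 0 0 255;.013 .04 0 0 255;.013 .05 0 0 255;.013 .06 0 0 255;.013 .07 0 0 255;.013 .08 0 0 255;.013 .09 0 0 255;.013 .095 0 0 255;.013 .095 0 0 255"

```text
clock: 9.2
position: [0.6013, 0.2166, 0.1857]
ee_rot: [1.238, 1.191, -1.236]
force: [-1.0, 1.1, 0.8]
width: 0.704
```

```bash
python3 -c "
from h import *
d=shot('scene','scene5'); go(.62,.22,.171,-92.1)"
```

```text
pos [0.6008 0.2166 0.1858] jaw -92.2 q1 -0.32 q7 -2.11 F [-1.5  0.7  0.9] w 0.704 t 9.2
SHIFT 0.0148 0.0190 -0.0041 turn -0.001
```

View pics/scene5.png

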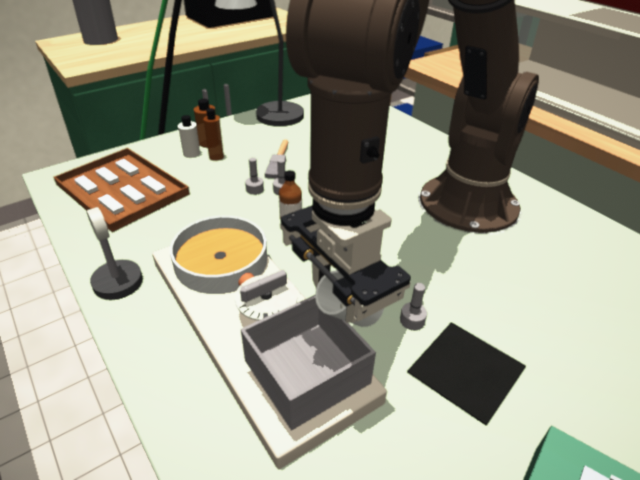

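move_arm:
  steps: ".003 .005 -.003 0 255;.007 .01 -.003 0 255;.011 .015 -.003 0 255;.015 .02 -.003 0 255;.02 .025 -.003 0 255;.025 .03 -.003 0 255;.03 .035 -.003 0 255;.035 .04 -.003 0 255;.035 .04 -.003 0 255"

```text
clock: 10.0
position: [0.6403, 0.2176, 0.1488]
ee_rot: [1.235, 1.192, -1.239]
force: [-0.0, 1.3, 1.4]
width: 0.705
```

```bash
python3 -c "
from h import *
d=shot('scene','scene6'); d=shot('wrist','wrist6');go(.655,.22,.126,-92.1)"
```

```text
pos [0.6399 0.2178 0.1499] jaw -92.1 q1 -0.31 q7 -2.09 F [ 0.2 -0.   0.9] w 0.705 t 10.1
SHIFT 0.0239 0.0151 -0.0028 turn -0.001
```

View pics/scene6.png

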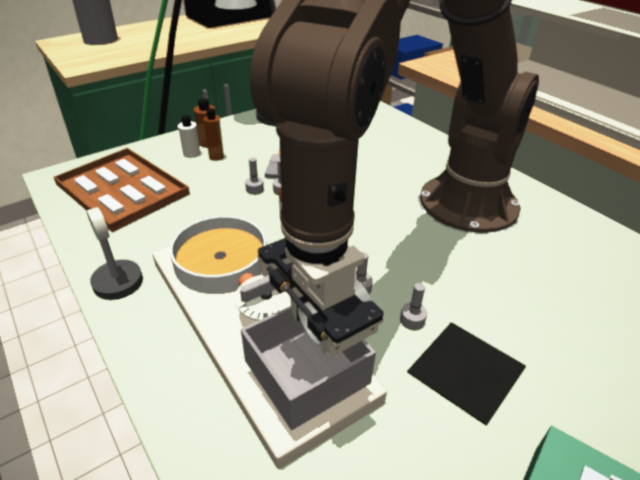

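View pics/wrist6.png

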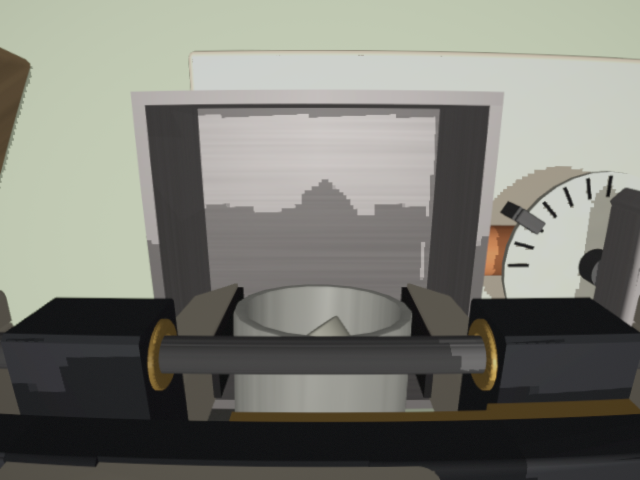

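move_arm:
  steps: ".004 .003 -.001 0 255;.008 .007 -.001 0 255;.013 .010 -.001 0 255;.018 .013 -.001 0 255;.023 .015 -.001 0 255;.027 .018 -.001 0 255;.031 .02 -.001 0 255;.031 .02 -.001 0 255;.031 .02 -.001 0 255"

```text
clock: 10.85
position: [0.6607, 0.2181, 0.1196]
ee_rot: [1.237, 1.191, -1.236]
force: [2.2, -0.2, 0.8]
width: 0.701
```

```bash
python3 -c "
from h import *
d=shot('scene','scene7'); d=shot('wrist','wrist7');go(.655,.22,.126,-92.1)
a=cv2.imread('pics/scene7.png')[200:440,180:420]; cv2.imwrite('pics/z7.png',cv2.resize(a,(600,600)))"
```

```text
pos [0.6605 0.2183 0.12  ] jaw -92.1 q1 -0.31 q7 -2.09 F [ 1.6 -0.   0.1] w 0.702 t 10.9
SHIFT -0.0060 -0.0056 -0.0015 turn -0.001
```

View pics/z7.png

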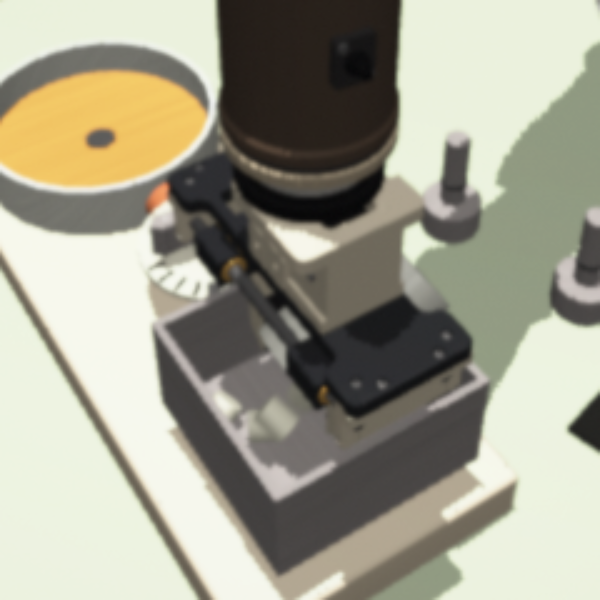

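View pics/wrist7.png

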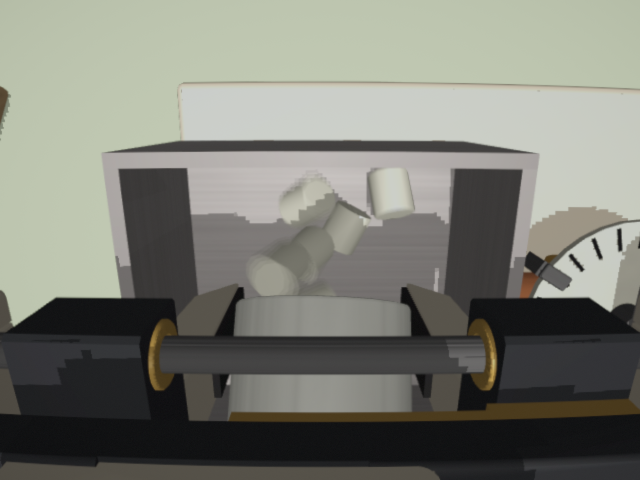

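move_arm:
  steps: "0 .012 0 0 255;0 0 0 0 255;0 .012 0 0 255;0 0 0 0 255;.004 .01 0 0 255;0 0 0 0 255;0 0 0 0 255"

```text
clock: 11.53
position: [0.6595, 0.2186, 0.1202]
ee_rot: [1.236, 1.192, -1.236]
force: [0.1, 0.3, 0.6]
width: 0.701
```

move_arm:
  steps: "-.01 -.005 0 0 255;-.02 -.008 0 0 255;-.035 -.012 0 0 255;-.05 -.015 0 0 255;-.065 -.015 0 0 255;-.08 -.015 0 0 255;-.1 -.015 0 0 255;-.1 -.015 0 0 255;-.1 -.015 0 0 255"

```text
clock: 12.28
position: [0.6457, 0.2195, 0.2222]
ee_rot: [1.239, 1.19, -1.233]
force: [-0.1, 0.2, -1.7]
width: 0.699
```

```bash
python3 -c "
from h import *
d=shot('scene','scene8'); d=shot('wrist','wrist8');go(.655,.22,.126,-92.1)
a=cv2.imread('pics/scene8.png')[160:440,180:460]; cv2.imwrite('pics/z8.png',cv2.resize(a,(600,600)))"
```

```text
pos [0.6447 0.2188 0.2196] jaw -92.1 q1 -0.31 q7 -2.08 F [-1.2  1.  -0.9] w 0.698 t 12.4
SHIFT 0.0936 0.0103 -0.0016 turn -0.000
```

View pics/z8.png

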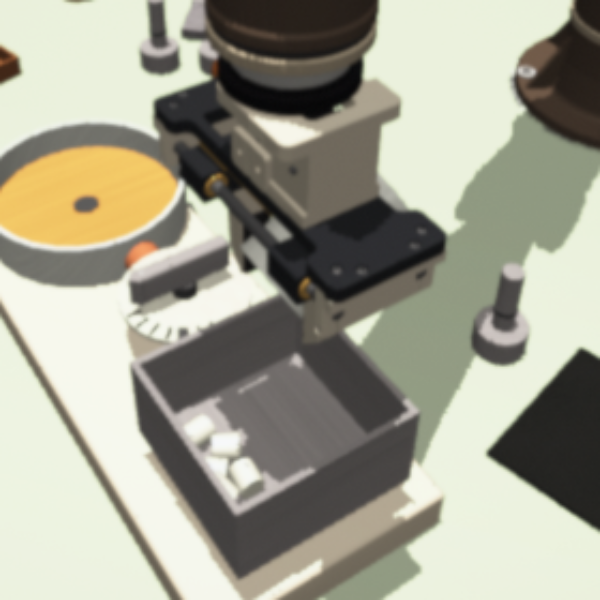

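View pics/wrist8.png

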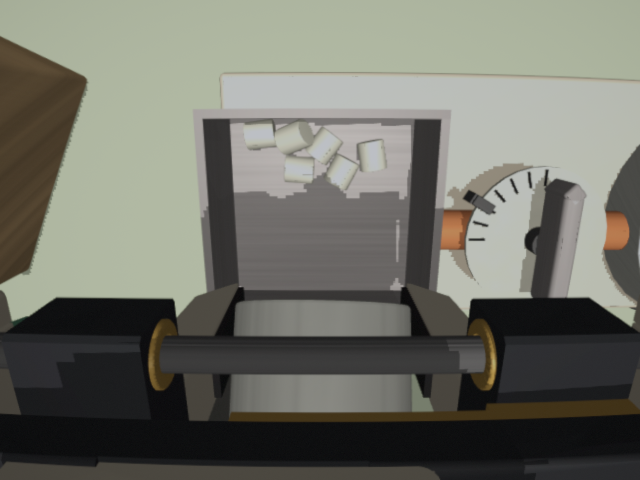

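```bash
python3 -c "
from h import *
go(.405,.334,.09,-92.1)"
```

```text
pos [0.6447 0.2188 0.2196] jaw -92.1 q1 -0.31 q7 -2.08 F [-1.2  1.  -0.9] w 0.698 t 12.4
SHIFT 0.1297 -0.2437 -0.1063 turn -0.000
```

move_arm:
  steps: "0 -.04 -.02 0 255;0 -.08 -.04 0 255;0 -.12 -.06 0 255;0 -.15 -.08 0 255;0 -.18 -.095 0 255;0 -.21 -.106 0 255;.01 -.243 -.106 0 255;.05 -.243 -.106 0 255;.08 -.243 -.106 0 255;.1 -.243 -.106 0 255"

```text
clock: 13.22
position: [0.4041, 0.3326, 0.1167]
ee_rot: [1.232, 1.192, -1.239]
force: [-0.1, -0.3, -1.2]
width: 0.7
```

move_arm:
  steps: ".015 0 0 0 255;.025 0 0 0 255;.025 0 0 0 255;.025 0 0 0 255;.025 0 0 0 255;.025 0 0 0 255;.025 0 0 0 255"
  squeeze: 3

```text
clock: 13.8
position: [0.4067, 0.3343, 0.0956]
ee_rot: [1.238, 1.191, -1.235]
force: [-1.3, 0.2, -1.9]
width: 0.678
```

```bash
python3 -c "
from h import *
d=shot('scene','scene9'); d=shot('wrist','wrist9');go(.405,.334,.09,-92.1)
a=cv2.imread('pics/scene9.png')[160:440,260:540]; cv2.imwrite('pics/z9.png',cv2.resize(a,(600,600)))"
```

```text
pos [0.4064 0.3341 0.0953] jaw -92.1 q1 -0.62 q7 -2.53 F [-0.7  1.1 -1.6] w 0.677 t 13.9
SHIFT 0.0053 -0.0014 0.0001 turn -0.001
```

View pics/z9.png

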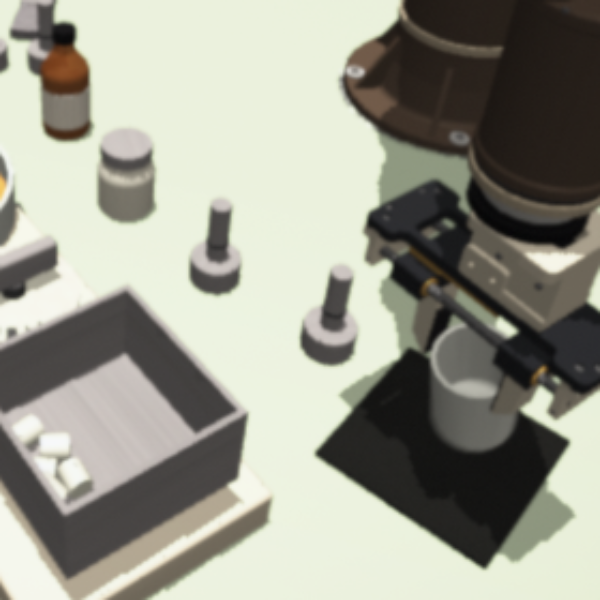

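View pics/wrist9.png

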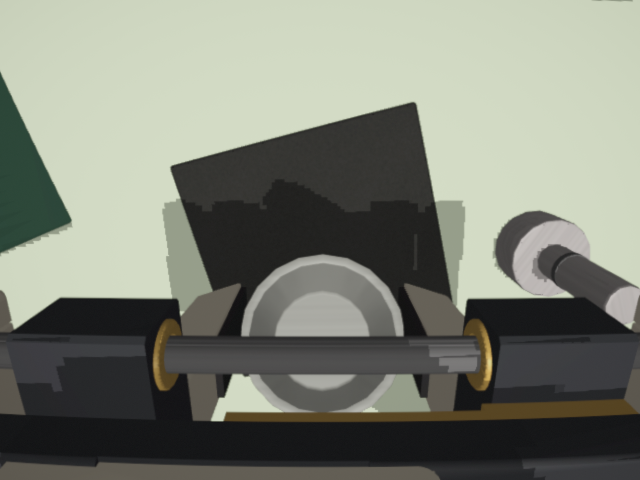

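move_arm:
  steps: ".008 0 0 0 255;.014 0 0 0 255;.019 0 0 0 255;.023 0 0 0 255;.026 0 0 0 255;.029 0 0 0 255;.031 0 0 0 255;.031 0 0 0 255;.031 0 0 0 255"

```text
clock: 14.65
position: [0.4061, 0.3334, 0.0633]
ee_rot: [1.236, 1.191, -1.237]
force: [-0.3, -0.7, -1.0]
width: 0.677
```

```bash
python3 -c "
from h import *
d=shot('scene','scene10'); go(.405,.334,.063,-92.1)
P=cloud(d)
V=P[(P[...,2]>.08)&(P[...,2]<.13)]; V=V[(abs(V[:,0]-.41)<.05)&(abs(V[:,1]-.334)<.04)]; print(len(V))
a=cv2.imread('pics/scene10.png')[280:440,380:540]; cv2.imwrite('pics/z10.png',cv2.resize(a,(600,600)))"
```

```text
pos [0.4061 0.3333 0.0634] jaw -92.1 q1 -0.63 q7 -2.55 F [-0.7 -0.2 -2.1] w 0.679 t 14.7
SHIFT 0.0004 -0.0011 -0.0006 turn -0.001
557
```

View pics/z10.png

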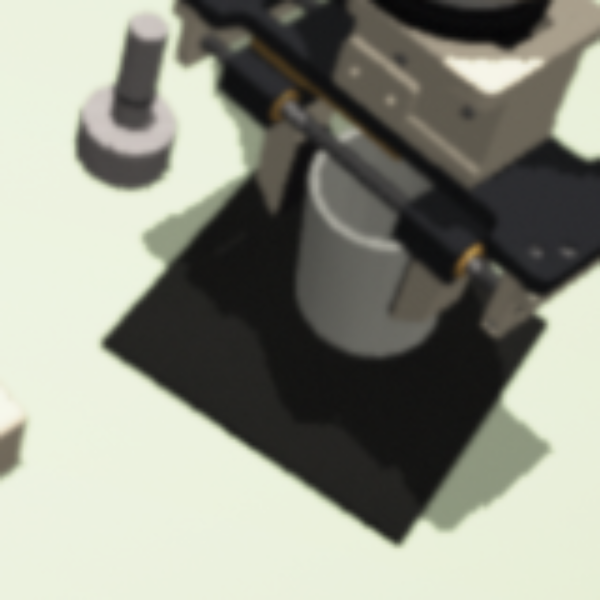

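Nearly down, no contact yet by force; lower in small steps.

move_arm:
  steps: ".002 0 0 0 255;.004 0 0 0 255;.006 0 0 0 255;.008 0 0 0 255;.008 0 0 0 255"

```text
clock: 15.12
position: [0.4061, 0.3337, 0.0554]
ee_rot: [1.236, 1.191, -1.237]
force: [-1.4, 0.0, 1.6]
width: 0.675
```

move_arm:
  steps: "0 0 0 0 60;0 0 0 0 40;0 0 0 0 20;0 0 0 0 0;0 0 0 0 0;-.03 0 0 0 0;-.06 0 0 0 0;-.1 0 0 0 0;-.14 0 0 0 0;-.16 0 0 0 0"

```text
clock: 15.95
position: [0.4072, 0.3351, 0.2204]
ee_rot: [1.241, 1.191, -1.232]
force: [1.4, 0.9, 0.3]
width: 1.001
```

move_arm:
  steps: "-.02 .04 .04 0 60;-.02 .08 .08 0 60;-.02 .12 .12 0 60;-.02 .16 .16 0 60;-.02 .2 .2 0 60;-.02 .2 .2 0 60;-.02 .2 .2 0 60"

```text
clock: 16.53
position: [0.6003, 0.1235, 0.2358]
ee_rot: [1.237, 1.189, -1.238]
force: [0.1, 0.0, -0.0]
width: 0.763
```

```bash
cat >> h.py <<'E'
def holders(d):
    P=cloud(d); o=(P[...,2]>0.02)&(P[...,0]>.25)&(P[...,0]<.53)&(abs(P[...,1])<.5)
    n,L,st,ce=cv2.connectedComponentsWithStats(o.astype(np.uint8))
    for i in range(1,n):
        if st[i,4]>60:
            Z=P[L==i]; zt=np.percentile(Z[:,2],98); t=Z[Z[:,2]>zt-.012]; print(ce[i].round(),st[i,4],'ztop',zt.round(3),'mid',((t.min(0)+t.max(0))/2).round(4),'ext',np.ptp(t,axis=0).round(3))
E
python3 -c "
from h import *
d=shot('top','top11'); go(.4,.2,.2,-92.1); holders(d)"
```

```text
pos [0.6046 0.1161 0.2354] jaw -92.7 q1 -0.20 q7 -1.94 F [ 4.3 -5.7  1.3] w 0.763 t 16.6
SHIFT 0.0344 -0.2084 -0.0744 turn -0.010
[283. 310.] 44369 ztop 0.809 mid [0.2975 0.0101 0.8084] ext [0.042 0.086 0.023]
[ 69. 289.] 161 ztop 0.071 mid [0.4366 0.4959 0.068 ] ext [0.025 0.008 0.013]
[423. 300.] 749 ztop 0.132 mid [ 0.4093 -0.1955  0.1272] ext [0.024 0.024 0.014]
[500. 297.] 492 ztop 0.094 mid [ 0.4161 -0.3566  0.0891] ext [0.018 0.02  0.014]
[149. 320.] 899 ztop 0.098 mid [0.3745 0.335  0.0934] ext [0.063 0.064 0.015]
[479. 325.] 488 ztop 0.094 mid [ 0.3605 -0.3117  0.0887] ext [0.019 0.019 0.014]
[544. 359.] 160 ztop 0.025 mid [ 0.2954 -0.4399  0.0231] ext [0.047 0.043 0.006]
```

View pics/top11.png

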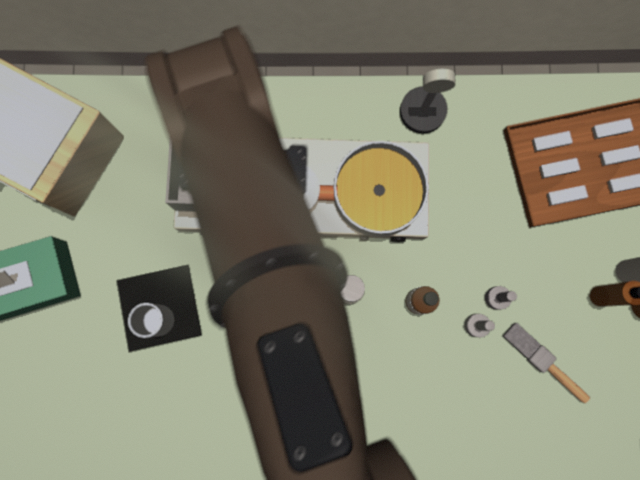

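```bash
python3 -c "
from h import *
go(.399,.200,.15,-92.1)"
```

```text
pos [0.6046 0.1161 0.2354] jaw -92.7 q1 -0.20 q7 -1.94 F [ 4.3 -5.7  1.3] w 0.763 t 16.6
SHIFT 0.0844 -0.2096 -0.0746 turn -0.010
```

move_arm:
  steps: ".08 -.04 -.015 0 80;.08 -.08 -.03 0 80;.08 -.12 -.045 0 80;.08 -.16 -.06 0 80;.08 -.2 -.07 0 80;.08 -.21 -.075 0 80;.08 -.21 -.075 0 80;.08 -.21 -.075 0 80;.08 -.21 -.075 0 80"
  squeeze: 30

```text
clock: 17.33
position: [0.392, 0.2095, 0.1561]
ee_rot: [1.237, 1.191, -1.235]
force: [0.4, -0.5, 0.6]
width: 0.687
```

```bash
python3 -c "
from h import *
d=shot('wrist','wrist12'); P=cloud(d); go(.399,.200,.059,-92.1); holders(d)"
```

```text
pos [0.3928 0.2092 0.156 ] jaw -92.2 q1 -0.44 q7 -2.29 F [ 0.2 -0.6  0.1] w 0.683 t 17.4
SHIFT 0.0970 0.0065 0.0090 turn -0.001
[519. 177.] 4934 ztop 0.092 mid [0.4269 0.0786 0.0867] ext [0.02  0.02  0.013]
[335. 220.] 3757 ztop 0.092 mid [0.4005 0.1998 0.0866] ext [0.019 0.02  0.013]
[304. 382.] 110546 ztop 0.266 mid [0.4157 0.2089 0.261 ] ext [0.011 0.115 0.015]
```

View pics/wrist12.png

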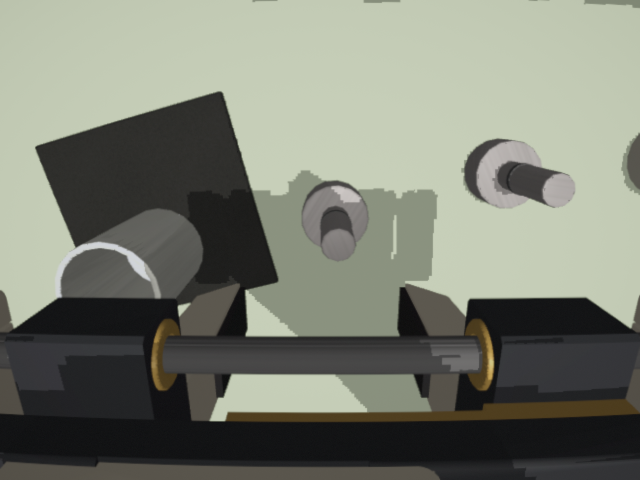

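move_arm:
  steps: ".0 .008 .009 0 80;.03 .008 .009 0 80;.06 .008 .009 0 80;.09 .008 .009 0 80;.097 .008 .009 0 80;.097 .008 .009 0 80;.097 .008 .009 0 255;.097 .008 .009 0 255;.097 .008 .009 0 255;.097 .008 .009 0 255"

```text
clock: 18.22
position: [0.4002, 0.2005, 0.0599]
ee_rot: [1.239, 1.191, -1.235]
force: [0.0, -0.0, -0.9]
width: 0.449
```

move_arm:
  steps: "0 0 0 0 255;0 0 0 0 255;-.04 0 0 0 255;-.08 0 0 0 255;-.12 0 0 0 255;-.15 0 0 0 255;-.17 0 0 0 255;-.17 0 0 0 255"

```text
clock: 18.88
position: [0.4012, 0.2014, 0.2333]
ee_rot: [1.243, 1.189, -1.23]
force: [1.5, -1.0, -0.1]
width: 0.007
```

```bash
python3 -c "
from h import *
go(.6695,-.0775,.23,-92.1)"
```

```text
pos [0.4012 0.2014 0.2333] jaw -92.1 q1 -0.40 q7 -2.23 F [ 1.5 -1.  -0.1] w 0.007 t 18.9
SHIFT 0.0040 0.2785 0.2687 turn -0.001
```

```bash
python3 -c "
from h import *
d=shot('wrist','wrist13'); P=cloud(d); go(.399,.200,.059,-92.1); holders(d)"
```

```text
pos [0.4004 0.2008 0.231 ] jaw -92.1 q1 -0.40 q7 -2.23 F [-0.2 -0.7 -1. ] w 0.002 t 18.9
SHIFT 0.1719 -0.0021 0.0012 turn -0.001
[610. 166.] 4001 ztop 0.08 mid [ 0.4333 -0.0381  0.0749] ext [0.05  0.022 0.013]
[466. 176.] 2739 ztop 0.092 mid [0.427  0.0784 0.0866] ext [0.02  0.02  0.013]
[  3. 186.] 154 ztop 0.033 mid [0.4357 0.4948 0.0277] ext [0.02  0.007 0.014]
[325. 210.] 2273 ztop 0.092 mid [0.4001 0.1996 0.0867] ext [0.02  0.019 0.013]
[161. 255.] 6721 ztop 0.096 mid [0.3769 0.3342 0.0906] ext [0.064 0.063 0.013]
[317. 397.] 92949 ztop 0.343 mid [0.4242 0.2005 0.3386] ext [0.012 0.115 0.015]
```

View pics/wrist13.png

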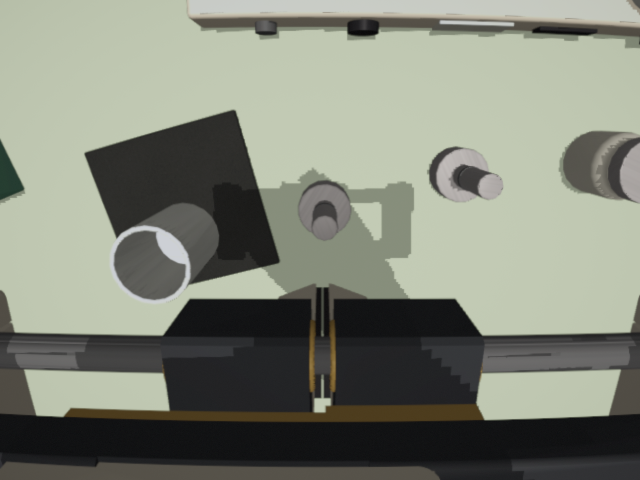

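move_arm:
  steps: ".04 0 0 0 120;.06 0 0 0 120;.06 0 0 0 120;.06 0 0 0 120;.06 0 0 0 120;.08 0 0 0 120;.11 0 0 0 120;.14 0 0 0 120;.172 -.0 .001 0 120;.172 0 .001 0 120"

```text
clock: 19.77
position: [0.3975, 0.1979, 0.0536]
ee_rot: [1.232, 1.193, -1.241]
force: [-0.9, -0.3, 0.1]
width: 0.526
```

move_arm:
  steps: "0 0 0 0 255;0 0 0 0 255;0 0 0 0 255;0 0 0 0 255;0 0 0 0 255;0 0 0 0 255;0 0 0 0 255;0 0 0 0 255"

```text
clock: 20.43
position: [0.4002, 0.1998, 0.0579]
ee_rot: [1.239, 1.191, -1.234]
force: [-0.9, -0.3, 10.1]
width: 0.211
```

move_arm:
  steps: "-.03 0 0 0 255;-.06 0 0 0 255;-.1 0 0 0 255;-.14 0 0 0 255;-.17 .03 .03 0 255;-.17 .06 .06 0 255;-.17 .09 .087 0 255;-.17 .12 .115 0 255;-.17 .15 .143 0 255;-.17 .18 .172 0 255"

```text
clock: 21.27
position: [0.5686, 0.0237, 0.2268]
ee_rot: [1.236, 1.192, -1.237]
force: [1.1, 1.3, -3.4]
width: 0.211
```

move_arm:
  steps: "0 .03 .029 0 255;0 .06 .057 0 255;0 .085 .08 0 255;0 .0996 .095 0 255;0 .0996 .095 0 255;0 .0996 .095 0 255"

```text
clock: 21.77
position: [0.6636, -0.0746, 0.2257]
ee_rot: [1.237, 1.191, -1.24]
force: [-1.2, -0.6, -3.5]
width: 0.213
```

```bash
python3 -c "
from h import *
d=shot('wrist','wrist14'); d=shot('top','top14');go(.6695,-.0775,.116,-92.1)"
```

```text
pos [ 0.663  -0.072   0.2263] jaw -92.1 q1 0.04 q7 -1.59 F [ 0.2 -0.1 -3. ] w 0.216 t 21.9
SHIFT 0.1103 0.0068 0.0053 turn 0.000
```

View pics/wrist14.png

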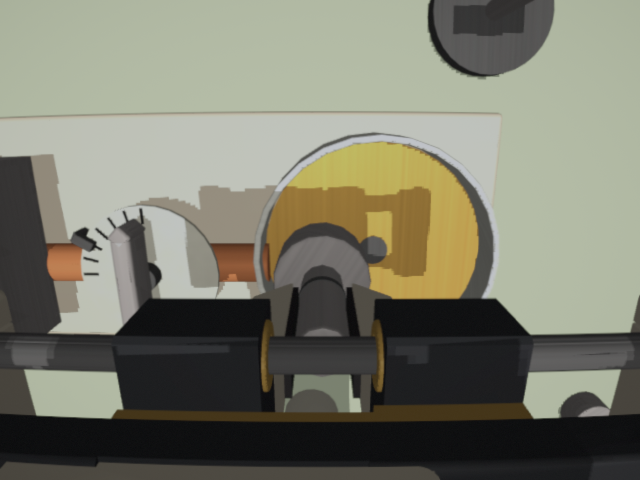

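```bash
python3 -c "
from h import *
d=dict(np.load('last_wrist.npz')); print(plane(d,373,250,.056)); P=cloud(d)
m=(P[...,2]>.08)&(P[...,2]<.092)&(P[...,0]>.66); m[330:]=0; m[:, :250]=0; Q=P[m][:,:2]; A=np.c_[2*Q,np.ones(len(Q))]; s=np.linalg.lstsq(A,(Q**2).sum(1),rcond=None)[0]; print(s[:2],np.sqrt(s[2]+s[0]**2+s[1]**2),len(Q))"
```

```text
[ 0.63338816 -0.1156247   0.056     ]
[ 0.65004074 -0.11697476] 0.07988313060419173 2355
```

move_arm:
  steps: "0 .007 .006 0 255;.03 .007 .006 0 255;.06 .007 .006 0 255;.085 .007 .006 0 255;.1 .007 .006 0 255;.106 .007 .006 0 255;.109 .007 .006 0 255;.111 .007 .006 0 255;.112 .007 .006 0 255;.112 .007 .006 0 255"

```text
clock: 22.7
position: [0.6714, -0.0794, 0.1159]
ee_rot: [1.237, 1.19, -1.235]
force: [-0.3, 0.6, -2.6]
width: 0.211
```

move_arm:
  steps: ".001 0 0 0 255;.002 0 0 0 255;.003 0 0 0 255;.004 0 0 0 255;.004 0 0 0 255"

```text
clock: 23.12
position: [0.6718, -0.0794, 0.114]
ee_rot: [1.238, 1.189, -1.234]
force: [-6.0, 0.6, 17.9]
width: 0.213
```

move_arm:
  steps: "-.002 0 0 0 160;-.002 0 0 0 160;-.002 0 0 0 160;-.002 0 0 0 160;-.002 0 0 0 160;-.03 0 0 0 160;-.07 0 0 0 160;-.1 0 0 0 160;-.1 0 0 0 160;-.1 0 0 0 160"

```text
clock: 23.95
position: [0.672, -0.0795, 0.2129]
ee_rot: [1.238, 1.188, -1.234]
force: [-0.8, -0.1, -1.1]
width: 0.372
```

```bash
python3 -c "
from h import *
d=shot('wrist','wrist15'); d=shot('top','top15');holders(d);go(.427,.0785,.14,-92.1)"
```

```text
[433. 326.] 49788 ztop 0.808 mid [ 0.297  -0.0493  0.8036] ext [0.042 0.11  0.015]
[350. 289.] 675 ztop 0.084 mid [ 0.4324 -0.0532  0.0787] ext [0.05  0.05  0.012]
[ 69. 289.] 164 ztop 0.073 mid [0.4402 0.4963 0.0676] ext [0.029 0.007 0.013]
[284. 294.] 435 ztop 0.094 mid [0.4256 0.0779 0.0894] ext [0.017 0.019 0.011]
[149. 320.] 904 ztop 0.098 mid [0.3745 0.3347 0.0928] ext [0.063 0.064 0.013]
[542. 359.] 181 ztop 0.024 mid [ 0.2925 -0.4342  0.0237] ext [0.045 0.042 0.007]
pos [ 0.6702 -0.0795  0.2098] jaw -92.1 q1 0.05 q7 -1.58 F [-0.4 -0.4 -0.8] w 0.373 t 24.1
SHIFT 0.0701 -0.2488 -0.1488 turn -0.001
```

View pics/wrist15.png

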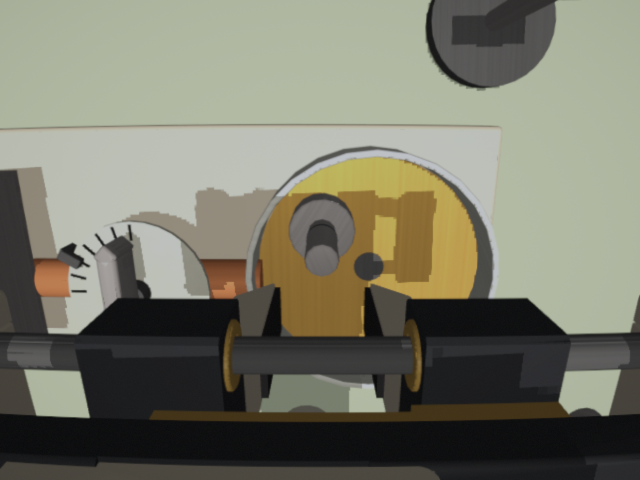

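move_arm:
  steps: "0 -.035 -.02 0 130;0 -.07 -.04 0 130;0 -.105 -.06 0 130;.02 -.14 -.085 0 130;.04 -.175 -.105 0 130;.06 -.21 -.125 0 130;.07 -.235 -.14 0 130;.07 -.249 -.149 0 130;.07 -.249 -.149 0 130;.07 -.249 -.149 0 130"

```text
clock: 24.88
position: [0.4261, 0.079, 0.1399]
ee_rot: [1.234, 1.193, -1.237]
force: [0.6, -0.7, 0.4]
width: 0.49
```

```bash
python3 -c "
from h import *
d=shot('wrist','wrist16'); holders(d);go(.427,.0785,.058,-92.1)"
```

```text
[538. 227.] 10187 ztop 0.08 mid [ 0.434  -0.0538  0.0753] ext [0.051 0.052 0.014]
[324. 237.] 4355 ztop 0.092 mid [0.4273 0.0778 0.0867] ext [0.02  0.02  0.013]
[317. 393.] 101391 ztop 0.249 mid [0.4502 0.0783 0.2448] ext [0.011 0.115 0.015]
pos [0.4274 0.0785 0.1403] jaw -92.1 q1 -0.20 q7 -1.96 F [ 0.4 -0.9 -1.5] w 0.489 t 24.9
SHIFT 0.0823 -0.0004 -0.0000 turn -0.000
```

move_arm:
  steps: ".03 0 0 0 130;.06 0 0 0 130;.082 0 0 0 130;.082 0 0 0 255;.082 0 0 0 255;.082 0 0 0 255;.082 0 0 0 255;.082 0 0 0 255;.082 0 0 0 255;.082 0 0 0 255"

```text
clock: 25.77
position: [0.4286, 0.0787, 0.0599]
ee_rot: [1.239, 1.189, -1.235]
force: [-0.1, -2.1, 8.0]
width: 0.208
```

move_arm:
  steps: "0 0 0 0 255;0 0 0 0 255;-.03 0 0 0 255;-.06 0 0 0 255;-.1 0 0 0 255;-.14 0 0 0 255;-.17 0 0 0 255;-.17 0 0 0 255"

```text
clock: 26.43
position: [0.4302, 0.0797, 0.2347]
ee_rot: [1.243, 1.186, -1.228]
force: [0.8, -1.2, -4.2]
width: 0.209
```

```bash
python3 -c "
from h import *
go(.596,-.078,.23,-92.1)"
```

```text
pos [0.4302 0.0797 0.2347] jaw -92.1 q1 -0.20 q7 -1.93 F [ 0.8 -1.2 -4.2] w 0.209 t 26.4
SHIFT 0.0059 0.1715 0.1514 turn -0.001
```

move_arm:
  steps: ".0 .03 .027 0 255;0 .06 .054 0 255;0 .09 .08 0 255;0 .12 .107 0 255;0 .15 .13 0 255;0 .17 .151 0 255;0 .17 .151 0 255;0 .17 .151 0 255;0 .17 .151 0 255"

```text
clock: 27.18
position: [0.5907, -0.078, 0.2276]
ee_rot: [1.236, 1.193, -1.238]
force: [-1.6, 1.4, -3.6]
width: 0.21
```

```bash
python3 -c "
from h import *
go(.596,-.078,.118,-92.1)"
```

```text
pos [ 0.5907 -0.078   0.2276] jaw -92.1 q1 0.04 q7 -1.56 F [-1.6  1.4 -3.6] w 0.210 t 27.2
SHIFT 0.1096 0.0056 -0.0002 turn -0.001
```

move_arm:
  steps: "0 .003 0 0 255;.03 .003 0 0 255;.06 .003 0 0 255;.085 .003 0 0 255;.1 .003 0 0 255;.105 .003 0 0 255;.107 .003 0 0 255;.109 .003 0 0 255;.110 .003 0 0 255;.111 .003 0 0 255"

```text
clock: 28.02
position: [0.5955, -0.0785, 0.1189]
ee_rot: [1.237, 1.19, -1.235]
force: [0.6, -0.5, -3.6]
width: 0.211
```

move_arm:
  steps: ".001 0 0 0 255;.002 0 0 0 255;.003 0 0 0 255;.003 0 0 0 255"

```text
clock: 28.35
position: [0.5952, -0.0787, 0.1162]
ee_rot: [1.237, 1.19, -1.236]
force: [-3.0, -0.0, 8.1]
width: 0.213
```

move_arm:
  steps: "0 0 0 0 160;0 0 0 0 160;0 0 0 0 160;0 0 0 0 160;0 0 0 0 160;-.03 0 0 0 160;-.07 0 0 0 160;-.11 0 0 0 160;-.11 0 0 0 160;-.11 0 0 0 160"

```text
clock: 29.18
position: [0.5963, -0.0788, 0.2276]
ee_rot: [1.239, 1.187, -1.233]
force: [-0.3, 0.7, -0.4]
width: 0.376
```

```bash
python3 -c "
from h import *
d=shot('wrist','wrist17'); go(.416,-.3566,.15,-92.1); d=shot('top','top17');holders(d)"
```

```text
pos [ 0.5951 -0.0787  0.2255] jaw -92.1 q1 0.04 q7 -1.56 F [ 0.3  0.1 -0.6] w 0.372 t 29.2
SHIFT 0.0753 -0.1687 0.2844 turn -0.001
[431. 312.] 43164 ztop 0.807 mid [ 0.2942 -0.0515  0.8029] ext [0.038 0.06  0.017]
[ 69. 289.] 165 ztop 0.072 mid [0.4372 0.4962 0.0665] ext [0.026 0.007 0.013]
[149. 320.] 903 ztop 0.098 mid [0.3745 0.3347 0.0939] ext [0.063 0.065 0.016]
[543. 359.] 182 ztop 0.025 mid [ 0.2925 -0.4352  0.0237] ext [0.045 0.048 0.007]
```

View pics/wrist17.png

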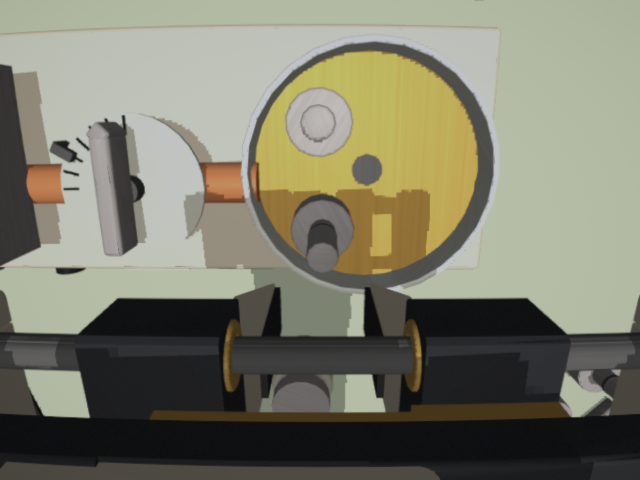

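move_arm:
  steps: "0 -.02 .035 0 130;0 -.04 .07 0 130;0 -.06 .105 0 130;0.02 -.08 .14 0 130;.03 -.1 .175 0 130;.04 -.12 .21 0 130;.06 -.14 .245 0 130;.07 -.16 .27 0 130;.075 -.169 .284 0 130;.075 -.169 .284 0 130"

```text
clock: 30.12
position: [0.4096, -0.3594, 0.1468]
ee_rot: [1.24, 1.193, -1.246]
force: [-0.5, -0.4, -0.5]
width: 0.49
```

move_arm:
  steps: "0 0 0 0 130;0 0 0 0 130"

```text
clock: 30.28
position: [0.4156, -0.3549, 0.149]
ee_rot: [1.237, 1.193, -1.236]
force: [-1.0, 0.7, 1.4]
width: 0.488
```

```bash
python3 -c "
from h import *
d=shot('wrist','wrist18'); holders(d);go(.416,-.3566,.058,-92.1)"
```

```text
[327. 233.] 4023 ztop 0.092 mid [ 0.4172 -0.3582  0.0867] ext [0.02  0.02  0.013]
[295. 380.] 113021 ztop 0.259 mid [ 0.4397 -0.3558  0.2539] ext [0.011 0.115 0.015]
pos [ 0.4161 -0.3547  0.1494] jaw -92.0 q1 0.54 q7 -0.95 F [-0.5 -0.6 -1. ] w 0.490 t 30.3
SHIFT 0.0914 -0.0000 0.0020 turn 0.001
```

View pics/wrist18.png

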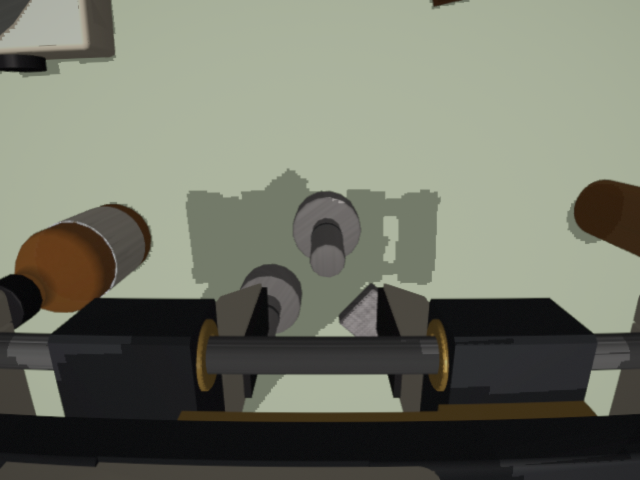

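move_arm:
  steps: ".03 .001 .003 0 130;.06 .001 .003 0 130;.091 .001 .003 0 130;.091 .001 .003 0 255;.091 .001 .003 0 255;.091 .001 .003 0 255;.091 .001 .003 0 255;.091 .001 .003 0 255;.091 .001 .003 0 255;.091 .001 .003 0 255"

```text
clock: 31.17
position: [0.4173, -0.3595, 0.0604]
ee_rot: [1.237, 1.189, -1.235]
force: [0.1, 2.1, 8.3]
width: 0.209
```

move_arm:
  steps: "0 0 0 0 255;0 0 0 0 255;-.03 0 0 0 255;-.06 0 0 0 255;-.1 0 0 0 255;-.14 0 0 0 255;-.17 0 0 0 255;-.17 0 0 0 255"

```text
clock: 31.83
position: [0.4185, -0.3614, 0.2359]
ee_rot: [1.237, 1.18, -1.233]
force: [0.8, -1.3, -3.2]
width: 0.211
```

```bash
python3 -c "
from h import *
go(.670,-.152,.23,-92.1)"
```

```text
pos [ 0.4185 -0.3614  0.2359] jaw -92.2 q1 0.53 q7 -0.96 F [ 0.8 -1.3 -3.2] w 0.211 t 31.8
SHIFT 0.0069 0.2433 -0.2188 turn -0.001
```

move_arm:
  steps: "0 .028 -.025 0 255;0 .056 -.05 0 255;0 .084 -.075 0 255;0 .112 -.1 0 255;0 .14 -.125 0 255;0 .168 -.15 0 255;0 .196 -.175 0 255;0 .224 -.2 0 255;0 .2446 -.216 0 255;0 .2446 -.216 0 255"

```text
clock: 32.67
position: [0.6722, -0.1452, 0.2272]
ee_rot: [1.234, 1.198, -1.228]
force: [-0.3, 1.4, -3.1]
width: 0.208
```

move_arm:
  steps: "0 0 0 0 255;0 0 0 0 255;0 0 0 0 255"

```text
clock: 32.92
position: [0.6674, -0.154, 0.2285]
ee_rot: [1.237, 1.191, -1.239]
force: [0.0, -0.8, -2.6]
width: 0.211
```

```bash
python3 -c "
from h import *
go(.670,-.152,.118,-92.1)"
```

```text
pos [ 0.6674 -0.154   0.2285] jaw -92.2 q1 0.12 q7 -1.44 F [ 0.  -0.8 -2.6] w 0.211 t 32.9
SHIFT 0.1105 0.0026 -0.0022 turn -0.003
```

move_arm:
  steps: "0 .002 -.001 0 255;.03 .002 -.001 0 255;.06 .002 -.001 0 255;.085 .002 -.001 0 255;.1 .002 -.001 0 255;.105 .002 -.001 0 255;.107 .002 -.001 0 255;.109 .002 -.001 0 255;.110 .002 -.001 0 255;.111 .002 -.001 0 255"

```text
clock: 33.75
position: [0.6714, -0.1518, 0.1191]
ee_rot: [1.238, 1.189, -1.235]
force: [0.3, 1.2, -3.1]
width: 0.213
```

move_arm:
  steps: ".001 0 0 0 255;.002 0 0 0 255;.003 0 0 0 255;.003 0 0 0 255"

```text
clock: 34.08
position: [0.6713, -0.1514, 0.1165]
ee_rot: [1.237, 1.19, -1.235]
force: [-3.4, 0.2, 7.4]
width: 0.211
```

move_arm:
  steps: "0 0 0 0 160;0 0 0 0 160;0 0 0 0 160;0 0 0 0 160;0 0 0 0 160;-.03 0 0 0 160;-.07 0 0 0 160;-.11 0 0 0 160;-.11 0 0 0 160;-.11 0 0 0 160"

```text
clock: 34.92
position: [0.6722, -0.1519, 0.2279]
ee_rot: [1.239, 1.186, -1.233]
force: [-0.3, 0.0, -0.6]
width: 0.371
```

```bash
python3 -c "
from h import *
d=shot('wrist','wrist19'); go(.3605,-.3117,.15,-92.1); d=shot('top','top19');holders(d)"
```

```text
pos [ 0.671  -0.1516  0.2255] jaw -92.1 q1 0.12 q7 -1.45 F [-0.7  0.1 -0.5] w 0.379 t 35.0
SHIFT 0.0750 -0.3044 0.1716 turn -0.001
[473. 324.] 51780 ztop 0.805 mid [ 0.2986 -0.0688  0.8009] ext [0.047 0.114 0.015]
[350. 289.] 677 ztop 0.084 mid [ 0.4324 -0.0541  0.0792] ext [0.051 0.049 0.012]
[ 69. 289.] 166 ztop 0.072 mid [0.4373 0.4961 0.0675] ext [0.024 0.008 0.013]
[149. 320.] 904 ztop 0.098 mid [0.3744 0.3347 0.0931] ext [0.063 0.064 0.014]
[541. 357.] 99 ztop 0.024 mid [ 0.2982 -0.4311  0.0222] ext [0.025 0.036 0.004]
```

View pics/wrist19.png

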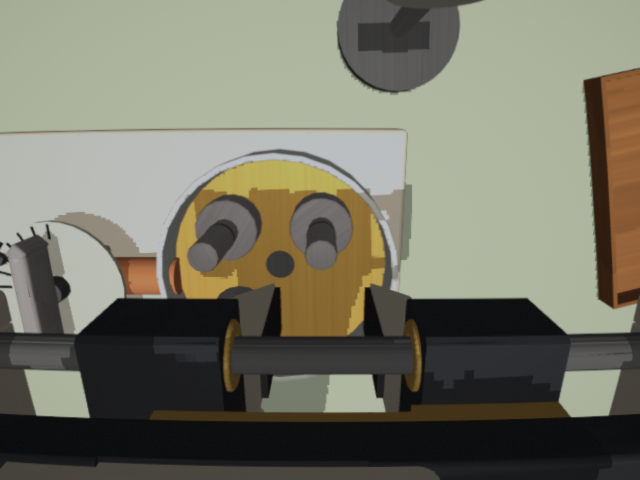

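Good. Now h4 at (0.3605, −0.3117); the path passes near the bottle, so stay high.

move_arm:
  steps: "0 -.034 .019 0 130;0 -.068 .038 0 130;0 -.102 .057 0 130;0 -.136 .076 0 130;0 -.17 .095 0 130;0 -.204 .114 0 130;.0 -.238 .133 0 130;.03 -.272 .152 0 130;.06 -.304 .172 0 130;.075 -.304 .172 0 130"

```text
clock: 35.85
position: [0.3547, -0.3137, 0.1478]
ee_rot: [1.239, 1.192, -1.243]
force: [0.2, -0.2, -0.1]
width: 0.494
```

move_arm:
  steps: "0 0 0 0 130;0 0 0 0 130;0 0 0 0 130"

```text
clock: 36.1
position: [0.3615, -0.3115, 0.1499]
ee_rot: [1.236, 1.192, -1.236]
force: [0.7, -0.5, 1.2]
width: 0.495
```

```bash
python3 -c "
from h import *
d=shot('wrist','wrist20'); holders(d);go(.3605,-.3117,.058,-92.1)"
```

```text
[117. 176.] 11571 ztop 0.13 mid [ 0.411  -0.1973  0.1248] ext [0.025 0.026 0.013]
[325. 235.] 4017 ztop 0.092 mid [ 0.3615 -0.3133  0.0867] ext [0.02  0.02  0.013]
[319. 394.] 100491 ztop 0.26 mid [ 0.3853 -0.3122  0.255 ] ext [0.011 0.116 0.015]
pos [ 0.3621 -0.3116  0.1504] jaw -92.0 q1 0.52 q7 -0.97 F [-0.5  0.2  1. ] w 0.490 t 36.1
SHIFT 0.0924 -0.0017 0.0001 turn 0.001
```

View pics/wrist20.png

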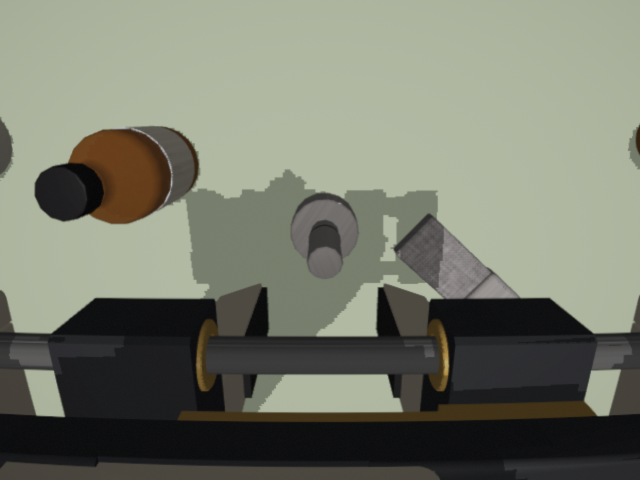

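move_arm:
  steps: ".03 -.001 .001 0 130;.06 -.001 .001 0 130;.084 -.001 .001 0 130;.084 -.001 .001 0 255;.084 -.001 .001 0 255;.084 -.001 .001 0 255;.084 -.001 .001 0 255;.084 -.001 .001 0 255;.084 -.001 .001 0 255;.084 -.001 .001 0 255"

```text
clock: 36.98
position: [0.3607, -0.3133, 0.0673]
ee_rot: [1.237, 1.189, -1.235]
force: [-0.7, 2.7, 9.7]
width: 0.21
```

move_arm:
  steps: "0 0 0 0 255;0 0 0 0 255;-.03 0 0 0 255;-.06 0 0 0 255;-.1 0 0 0 255;-.14 0 0 0 255;-.17 0 0 0 255;-.17 0 0 0 255"

```text
clock: 37.65
position: [0.3617, -0.315, 0.2423]
ee_rot: [1.237, 1.18, -1.233]
force: [1.2, -1.2, -4.3]
width: 0.212
```

```bash
python3 -c "
from h import *
go(.596,-.152,.235,-92.1)"
```

```text
pos [ 0.3617 -0.315   0.2423] jaw -92.2 q1 0.51 q7 -0.98 F [ 1.2 -1.2 -4.3] w 0.212 t 37.6
SHIFT 0.0085 0.2279 -0.1717 turn -0.001
```

move_arm:
  steps: "0 .028 -.02 0 255;0 .056 -.041 0 255;0 .084 -.062 0 255;0 .112 -.083 0 255;0 .14 -.104 0 255;0 .168 -.125 0 255;0 .196 -.146 0 255;0 .215 -.16 0 255;0 .229 -.169 0 255;0 .229 -.169 0 255"

```text
clock: 38.48
position: [0.5969, -0.1486, 0.2345]
ee_rot: [1.234, 1.195, -1.232]
force: [-1.2, 0.0, -3.9]
width: 0.209
```

move_arm:
  steps: "0 0 0 0 255;0 0 0 0 255;0 0 0 0 255"

```text
clock: 38.73
position: [0.5933, -0.1538, 0.2355]
ee_rot: [1.237, 1.191, -1.239]
force: [0.0, 1.2, -4.1]
width: 0.209
```

```bash
python3 -c "
from h import *
go(.596,-.152,.125,-92.1)"
```

```text
pos [ 0.5933 -0.1538  0.2355] jaw -92.2 q1 0.16 q7 -1.44 F [ 0.   1.2 -4.1] w 0.209 t 38.7
SHIFT 0.1105 0.0027 -0.0019 turn -0.002
```

move_arm:
  steps: "0 .001 0 0 255;.03 .001 0 0 255;.06 .001 0 0 255;.085 .001 0 0 255;.1 .001 0 0 255;.105 .001 0 0 255;.107 .001 0 0 255;.109 .001 0 0 255;.110 .001 0 0 255;.111 .001 0 0 255"

```text
clock: 39.57
position: [0.5963, -0.1529, 0.126]
ee_rot: [1.237, 1.189, -1.235]
force: [-0.7, 0.3, -4.4]
width: 0.208
```

move_arm:
  steps: ".001 0 0 0 255;.002 0 0 0 255;.003 0 0 0 255;.003 0 0 0 255"

```text
clock: 39.9
position: [0.5963, -0.1529, 0.1237]
ee_rot: [1.237, 1.189, -1.235]
force: [-3.5, 0.5, 9.7]
width: 0.208
```

move_arm:
  steps: "0 0 0 0 160;0 0 0 0 160;0 0 0 0 160;0 0 0 0 160;0 0 0 0 160;-.03 0 0 0 160;-.07 0 0 0 160;-.11 0 0 0 160;-.11 0 0 0 160;-.11 0 0 0 160"

```text
clock: 40.73
position: [0.5971, -0.153, 0.2345]
ee_rot: [1.239, 1.187, -1.233]
force: [-0.2, 0.4, -1.0]
width: 0.372
```

```bash
python3 -c "
from h import *
d=shot('wrist','wrist21'); d=shot('scene','scene21'); go(.632,.064,.2,-92.1)"
```

```text
pos [ 0.5951 -0.1526  0.2311] jaw -92.1 q1 0.16 q7 -1.44 F [-0.1  0.3  0.1] w 0.374 t 40.8
SHIFT 0.0311 0.0288 -0.2178 turn -0.001
```

View pics/wrist21.png

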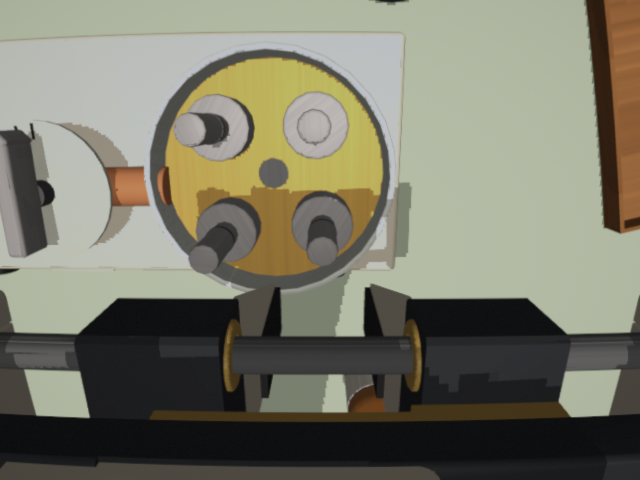

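View pics/scene21.png

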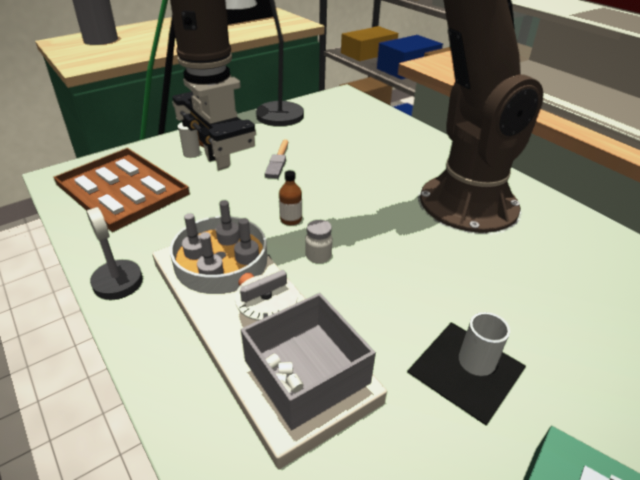

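move_arm:
  steps: "0 .003 -.03 0 130;0 .006 -.06 0 130;0 .01 -.09 0 130;0 .015 -.12 0 130;0 .02 -.15 0 130;.02 .025 -.18 0 130;.031 .0285 -.21 0 130;.031 .0285 -.218 0 130;.031 .0285 -.218 0 130;.031 .0285 -.218 0 130"

```text
clock: 41.67
position: [0.6315, 0.0636, 0.1995]
ee_rot: [1.234, 1.192, -1.238]
force: [0.5, -0.4, 0.3]
width: 0.489
```

move_arm:
  steps: "0 0 0 0 130;0 0 0 0 130;0 0 0 0 130"

```text
clock: 41.92
position: [0.6323, 0.0622, 0.2011]
ee_rot: [1.238, 1.189, -1.238]
force: [-0.4, -1.0, -0.4]
width: 0.492
```

```bash
python3 -c "
from h import *
d=shot('wrist','wrist22'); go(.632,.064,.098,-92.1)
P=cloud(d)
V=P[(P[...,2]>0.117)&(P[...,2]<.132)]; V=V[(abs(V[:,0]-.63)<.055)&(abs(V[:,1]-.064)<.05)]; print(len(V),cv2.minAreaRect((V[:,:2]*1000).astype(np.float32)))
rr=np.hypot(P[...,0]-.632,P[...,1]-.064); aa=np.degrees(np.arctan2(P[...,1]-.064,P[...,0]-.632)); 
m=(P[...,2]>.0895)&(P[...,2]<.097)&(rr<.065)&(rr>.045)&(aa>15)&(aa<100); print(m.sum(), P[m].mean(0), aa[m].mean(), rr[m].mean(), np.argwhere(m).mean(0))
D=(abs(P[...,2]-.086)<.003)&(rr<.064); Q=P[D][:,:2]; print(cv2.minEnclosingCircle((Q*1000).astype(np.float32)))
"
```

```text
pos [0.6323 0.0626 0.2011] jaw -92.3 q1 -0.16 q7 -1.81 F [-0.4  0.1 -0.1] w 0.491 t 42.0
SHIFT 0.1031 -0.0004 -0.0014 turn -0.003
3223 ((634.8729248046875, 59.259559631347656), (14.713918685913086, 86.98035430908203), 88.2591552734375)
252 [0.66120121 0.10624247 0.09191102] 55.334408652531785 0.05140961819593639 [197.03174603 251.80555556]
((633.3191528320312, 62.96675491333008), 58.043636322021484)
```

View pics/wrist22.png

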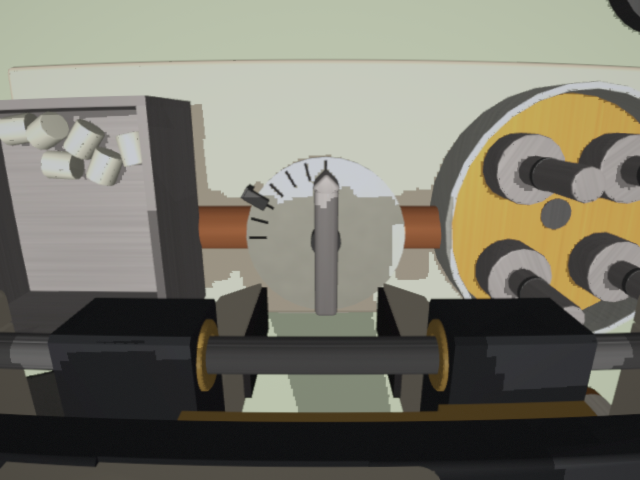

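```bash
python3 -c "
from h import *
d=dict(np.load('last_wrist.npz'))
T=np.array([plane(d,u,v,.086) for u,v in [(325.5,165),(308,172),(291,179),(276,190),(260,220.5),(258,237.5)]])[:,:2]
c=np.array([.633,.062])
from scipy.optimize import least_squares
th=np.radians([0,15,30,45,75,90])
f=lambda p:(np.c_[p[0]+p[2]*np.cos(th+p[3]),p[1]+p[2]*np.sin(th+p[3])]-T).ravel()
s=least_squares(f,[.633,.062,.045,-.03]); print(s.x,np.degrees(s.x[3]),(s.fun*1000).round(1))
t=plane(d,257,197,.093)[:2]-s.x[:2]; print(np.degrees(np.arctan2(t[1],t[0])),np.linalg.norm(t))
a=cv2.imread('pics/wrist22.png')[140:330,220:430]; cv2.imwrite('pics/z22.png',cv2.resize(a,None,fx=3,fy=3,interpolation=cv2.INTER_CUBIC))
"
```

```text
[ 0.63100876  0.05851594  0.04650562 -0.01869094] -1.0709118628254413 [-1.6 -0.2  1.1  0.4  0.7  0.4  0.3 -0.2 -0.1  0.1 -0.4 -0.4]
55.58398712248921 0.05355086260178083
```

View pics/z22.png

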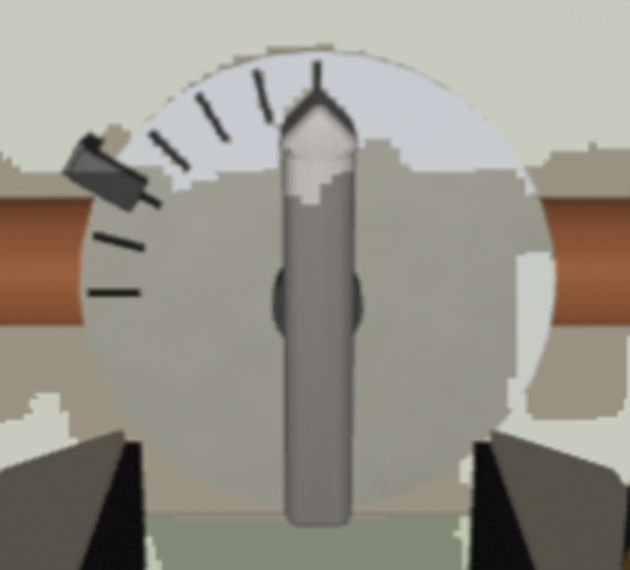

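move_arm:
  steps: ".03 0 0 0 130;.06 0 0 0 130;.09 0 0 0 130;.103 0 0 0 130;.103 0 0 0 130;.103 0 0 0 255;.103 0 0 0 255;.103 0 0 0 255;.103 0 0 0 255;.103 0 0 0 255"

```text
clock: 42.8
position: [0.6329, 0.0613, 0.0992]
ee_rot: [1.236, 1.187, -1.238]
force: [-1.3, -15.0, 7.1]
width: 0.179
```

move_arm:
  steps: "0 0 0 0 255;0 0 0 0 255;0 0 0 0 255"

```text
clock: 43.05
position: [0.6329, 0.06, 0.0992]
ee_rot: [1.237, 1.186, -1.239]
force: [-1.0, -10.1, 6.8]
width: 0.149
```

move_arm:
  steps: "0 0 0 -.1 255;0 0 0 -.2 255;0 0 0 -.3 255;0 0 0 -.4 255;0 0 0 -.5 255;0 0 0 -.6 255;0 0 0 -.7 255;0 0 0 -.8 255;0 0 0 -.87 255;0 0 0 -.92 255"

```text
clock: 43.88
position: [0.632, 0.0622, 0.0992]
ee_rot: [0.535, 1.502, -0.538]
force: [-5.3, -4.5, 9.3]
width: 0.147
```

```bash
python3 -c "
from h import *
go(.632,.062,.098,-33.5)"
```

```text
pos [0.632  0.0622 0.0992] jaw -39.3 q1 0.01 q7 -1.04 F [-5.3 -4.5  9.3] w 0.147 t 43.9
SHIFT 0.0012 -0.0001 0.0002 turn -0.101
```

move_arm:
  steps: "0 0 0 -.05 255;0 0 0 -.09 255;0 0 0 -.1 255;0 0 0 -.1 255;0 0 0 -.1 255"

```text
clock: 44.3
position: [0.6318, 0.0624, 0.0991]
ee_rot: [0.46, 1.521, -0.463]
force: [-5.2, -4.0, 9.1]
width: 0.149
```

```bash
python3 -c "
from h import *
go(.632,.062,.098,-33.5)"
```

```text
pos [0.6318 0.0624 0.0991] jaw -33.8 q1 0.02 q7 -0.96 F [-5.2 -4.   9.1] w 0.149 t 44.3
SHIFT 0.0011 -0.0002 0.0004 turn -0.005
```

Release, rise, and check.

move_arm:
  steps: "0 0 0 0 140;0 0 0 0 140;0 0 0 0 140;0 0 0 0 140;0 0 0 0 140;-.04 0 0 0 130;-.08 0 0 0 130;-.1 0 0 0 130;-.1 0 0 0 130;-.1 0 0 0 130"

```text
clock: 45.13
position: [0.6329, 0.0644, 0.1992]
ee_rot: [0.461, 1.519, -0.459]
force: [0.7, 0.7, 0.1]
width: 0.492
```

```bash
python3 -c "
from h import *
d=shot('wrist','wrist23'); P=cloud(d)
V=P[(P[...,2]>0.117)&(P[...,2]<.132)]; V=V[(abs(V[:,0]-.63)<.055)&(abs(V[:,1]-.064)<.05)]; print(len(V),cv2.minAreaRect((V[:,:2]*1000).astype(np.float32)))
cv2.imwrite('pics/z23.png',cv2.resize(d['img'][100:340,180:480],None,fx=2.5,fy=2.5,interpolation=cv2.INTER_CUBIC))"
```

```text
3248 ((632.7992553710938, 63.32170867919922), (87.1617660522461, 14.678797721862793), 56.0137939453125)
```

View pics/z23.png

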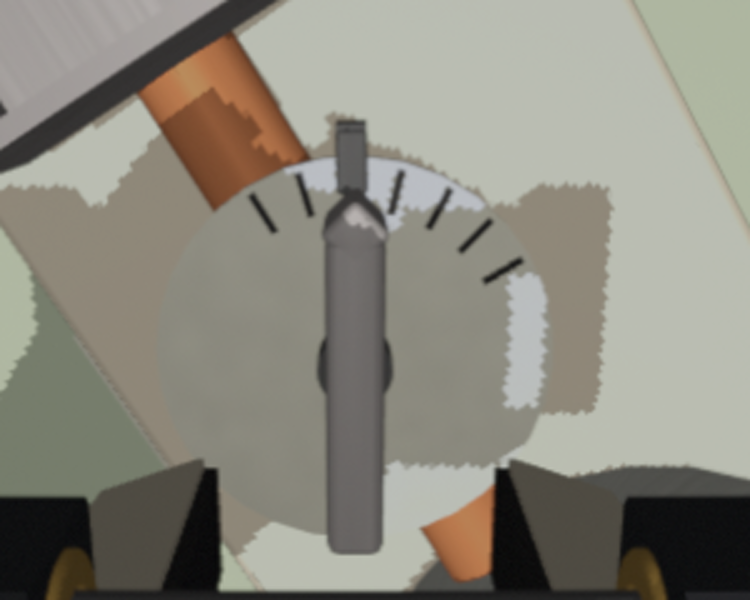

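move_arm:
  steps: "-.03 -.03 .01 0 130;-.06 -.06 .02 0 130;-.06 -.1 .04 0 130;-.06 -.14 .06 0 130;-.06 -.18 .08 0 130;-.06 -.21 .1 0 130;-.06 -.21 .1 0 130;-.06 -.21 .1 0 130;-.06 -.21 .1 0 130"

```text
clock: 45.93
position: [0.5981, -0.1664, 0.256]
ee_rot: [0.462, 1.524, -0.462]
force: [-0.9, 1.4, 0.0]
width: 0.49
```

```bash
python3 -c "
from h import *
d=shot('scene','scene24'); d=shot('top','top24'); s=arm.observe(); print(s['position'],s['force'],s['clock']); holders(d)"
```

```text
[ 0.59867062 -0.1641928   0.2567404 ] [0.54767996 1.00616169 0.71011417] 46.0333
[542. 311.] 49565 ztop 0.8 mid [ 0.2991 -0.1319  0.797 ] ext [0.051 0.064 0.018]
[419. 215.] 547 ztop 0.367 mid [ 0.5153 -0.1248  0.3617] ext [0.029 0.06  0.013]
[350. 289.] 676 ztop 0.083 mid [ 0.4324 -0.0533  0.0781] ext [0.051 0.05  0.013]
[ 69. 289.] 166 ztop 0.071 mid [0.4374 0.4957 0.0654] ext [0.027 0.008 0.012]
[423. 300.] 751 ztop 0.132 mid [ 0.4093 -0.1955  0.1279] ext [0.024 0.023 0.016]
[149. 320.] 902 ztop 0.098 mid [0.3746 0.3346 0.0942] ext [0.063 0.065 0.016]
```

View pics/scene24.png

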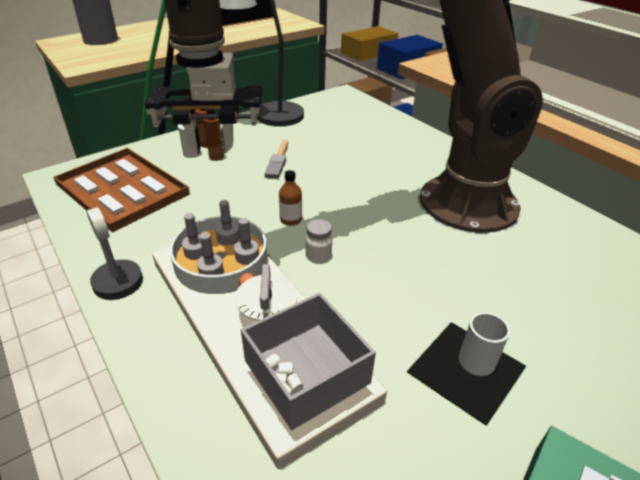

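View pics/top24.png

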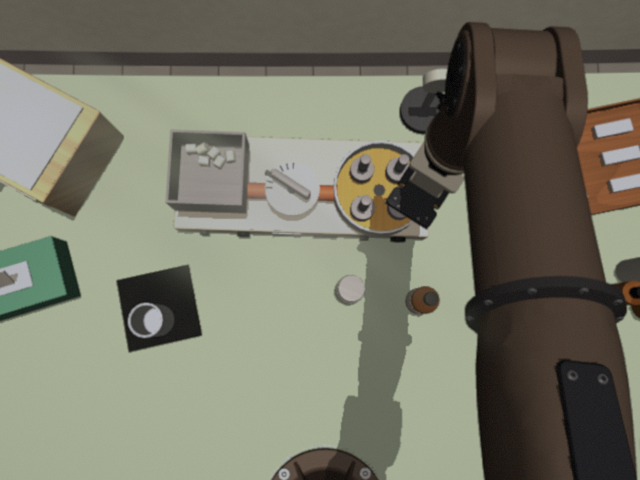

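```bash
python3 -c "
from cell import arm
print(arm.sign_off())"
```

```text
the job is handed in; nothing more can be done
None
```

The lapping machine is ready and I handed the job in at about 46 s of the 210 s allowed; the hand-in gave no verdict.

**What I did, in order**
1. I turned the feed valve clockwise onto its stop. The moment on the wrist jumped there and the nose sat on the 0° tick.
2. I carried the cup to the hopper and tipped it over the near wall, letting it pivot in a light grip. All six pellets went in. It swung back upright by itself and I set it on the pad.
3. I stood all four holders upright on the lap, inside the rim. One of them had been knocked a few centimetres aside earlier, so I measured its place again before picking it up.
4. I opened the valve last, to about 1.01 rad, and moved the arm clear.

**Last checks**
- **Valve:** the bar points at 56.0° in the world frame. My four estimates of the tab's direction ran from 55.3° to 57.5°, and the close-up shows the nose on the tab.
- **Pellets:** all six are in the hopper.
- **Holders:** I saw all four standing after the last one was placed. In the final top view the gripper partly covers one, but the scene view shows all four upright.
- **Cup:** empty and upright, wholly on the pad but about 27 mm off its centre. It had slipped sideways in the grip as it swung back.
- **Bottle and jar:** within 1 mm of where they started.

**What went wrong:** my first grasp of the first holder missed because I lifted before the fingers had closed. Nothing was disturbed, and the second try worked. My estimates of the valve axis differed by up to about 5 mm between views.

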